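Hang the slotted bottle caddy on its stand and load it

TASK

Hang the bottle caddy on the bench stand: slide the open side slot of its back plate sideways over both pins, behind their black heads, fully home, and let it hang there. Then stand the small amber bottle upright in the tray of the hanging caddy. Leave everything else on the bench where it is.

Things in the scene. Friction and masses are not known exactly. Their poses are not given: they have to be found in the camera images.
- stand: Grey bench stand, fixed. Upright panel 130 mm wide (y), 10 mm thick, top at z 138; foot behind it to x +71. Origin on the worktop under the middle of the panel's front face; x points into the panel, y along it, z up. Two 8 mm steel pins stick out along -x at y -25 and +25, axis at z 127. Each has a 24 mm round black head at x -16 to -22, so 16 mm of bare pin lies between panel and head. Nothing stands under the pins.
- pin_right (a point): Centre of the bare length of the stand's pin at y = -25 mm (stand frame (-8, -25, 127) mm); axes as the stand's
- pin_left (a point): Centre of the bare length of the stand's pin at y = +25 mm (stand frame (-8, 25, 127) mm); axes as the stand's
- caddy: Bottle caddy, 0.24 to 0.39 kg, stands upright on its tray. Aluminium back plate 6 mm thick (x -3 to 3 mm), 130 wide (y -65 to 65), white open tray on its -x side. Origin: underside, middle of plate; x plate normal, z up. Hung home, its axes are along the stand's and its origin is at stand-frame (-8, 0, 35) mm, x 5 mm either way; it may lean 0.1 rad.
- slot_end (a point): Point of the caddy that coincides with the axis of the stand's pin_right when fully hung: 4 mm short of the slot's closed end and 4 mm below its upper edge (caddy frame (0, -25, 92) mm)
- slot_mouth (a point): Middle of the open end of the plate's slot, caddy frame (0, 65, 88) mm. Slot: z 80 to 96 mm, open at the +y edge, closed at y -29; a hanger bar (z 96 to 112) spans it above. The caddy slides onto the pins along the stand's +y.
- tab (a point): Middle of the blue grip pads, caddy frame (0, 0, 134) mm: 44 mm wide (y), z 119 to 149, 12 mm thick along x, to be pinched across x. They sit on an aluminium tab 50 mm wide that rises from the bar to z 150 mm. Unloaded, the caddy's centre of mass lies in the tray side, some 11 mm from the plate.
- tray_floor (a point): Middle of the upper face of the tray floor, caddy frame (-41, 0, 4) mm. Tray outside: x -83 to -3, y -65 to 65 mm; floor 4 mm thick, walls 4 mm thick and 34 mm high; inside 76 by 122 mm.
- amber_bottle: Small round amber glass bottle with white cap and pale label, 33 mm in diameter, 112 mm tall, upright; the body narrows to the neck in its upper half; cap 26 mm in diameter, z = 96 to 112 mm, fixed on. Origin: centre of its underside, z up. It may stand to the left or to the right, in exchange with the white jar.
- white_jar: White round jar with white cap, 43 mm in diameter, 82 mm tall, origin under its centre; bystander
- cream_bottle: Square white bottle, 45x45x92 mm, origin under its centre; bystander
- green_tape: Green tape roll lying flat, 61 mm in diameter, 19 mm high, origin under its centre; bystander

How it is judged:
By the outcome, as a careful person would: the job done as asked, in the order asked, and still so for the second after the job is handed in, with the robot touching nothing.
It also fails if it takes over 64 s, if anything falls off the work surface, if the arm or the gripper's body presses on something with over 40 N, if the wrist force passes 120 N, or if a joint passes its speed limit or range.

ROBOT

A 6-joint arm with a two-finger parallel gripper is mounted at the origin on a cart in front of the work surface, level with it; the furniture and walls round the work are solid. World frame = base frame: x ahead of the robot, y to its left, z up, the work surface at z = 0. Lengths are in m, angles in rad, forces in N, time in s.
With the tool pointing down it reaches from about 0.4 to 0.925 m from the base axis. Payload 3.4 kg.
Tool frame: the origin (TCP) lies at the very end of the fingers, on their centre line; the grasp point (between the pads) lies 19 mm behind it; z points along the fingers, y is the direction in which the jaws open and shut (so a half turn about z gives the same grasp; the last joint's range is limited). The gripper opens to 85 mm and grips with 20 to 120 N. Pads are 22 mm wide; open, the fingers measure 114 mm over their backs; the gripper's body (76 mm by 85 mm) begins 54 mm behind the grasp point. The pads swing forward as they close: fully open they stand 13 mm farther back than shut.
Start: joints at [-1.308, 0.307, 1.506, -0, 1.328, -0.073], TCP at [0.189, -0.543, 0.197] pointing down, gripper open.
Joint ranges: [-3.12, 3.12], [-1.05, 2.28], [0.14, 2.33], [-1.42, 4.57], [0.1, 2.73], [-2.68, 2.68]. Speed limits (rad/s): [2.57, 2.57, 3.14, 3.14, 3.14, 3.14].

INTERFACE

Orientations are given as [roll, pitch, yaw] about the fixed x, y, z axes, in that order (R = Rz(yaw) Ry(pitch) Rx(roll)).
In Python, from cell import manip gives the robot as it stands. The module is installed in compiled form; this text tells all that it offers.
- The arm moves only by the tool send_rows, never from a script. Its argument "increments" is a list of rows, each a list of 7 numbers: the turn, a rotation vector about the tool's x, y, z in rad, then the shift along the tool's x, y, z in mm, then the finger opening in mm, from 0 to 85.4. In form: [[rx, ry, rz, x, y, z, gripper], ...]. A call has 1 to 12 rows; each row is the pose to reach, as a shift and turn from the pose measured when the call began, along the tool's axes at that moment; what a row does not reach only later rows make up. A row lasts 1/12 s, in which the tool goes at most 41.7 mm and 7.16 degrees, less where a joint would pass 70% of its speed; a pose out of reach is approached as far as the arm can. A call with a gripper value outside its range is refused whole. The fingers move at their own pace and stop on an object; the grip force is fixed at half the most. Time passes only in rows, so rows that repeat a pose let the fingers close. It gives the time, the measured TCP pose, the force and the opening at its end, in the units of the state.
- manip.read_state(): the state, without advancing time (a new reading comes with each control period).
- manip.snapshot(name): name is "scene" or "top"; returns the picture (384x512x3 uint8, red, green, blue); there is no depth.
- manip.camera_model(name): a dict with "fx", "fy", "cx", "cy" (pixels), "origin" and "orientation" of the camera in the world. Camera axes: x right, y down, z forward; pixel columns grow to the right and rows downward; lengths in m; the calibration is good to about 2 mm. A picture is of the moment at which its call begins. camera_model takes no time and is no camera call.
- manip.job_done(): hands the job in, once; it reports no verdict.
The state is a dict: "clock": time; "joint_positions": joint angles; "qd": joint speeds; "effort": joint torques, N m; "tool_pos": TCP position; "tcp_rot": TCP orientation; "contact_force": force on the tool from outside, world axes, zero at the start; "moment": the same for the moment, N m; "finger_gap": finger opening in m.
Only numpy, scipy, OpenCV 4.12 (cv2) and the standard library are available. Lean on these libraries where they do the work, as an engineer would, in place of code of your own. Each camera call takes 0.05 s, during which the arm holds its last target.

## Working session

There is one attempt and no reset: what is moved stays moved. The work goes in short steps, Python scripts to look and compute and a tool call to move; the robot and the scene stay as the last step left them, time stands still between calls to the robot, and variables do not carry over. Pictures are saved under pics/ and viewed, and the job is handed in when it is done.

Besides the shell and the picture viewer there is one more tool, called after "Call:" by a JSON object that holds its "api" and its "payload", one argument or row to a line. send_rows: Moves the arm, as the interface text tells. Its arguments: {"type":"object","properties":{"increments":{"type":"array"}},"required":["increments"]}

```bash
ls; mkdir -p pics
python3 - <<'E'
from cell import manip
import cv2
for n in ("scene","top"):
    im=manip.snapshot(n); cv2.imwrite(f"pics/{n}0.png",im[:,:,::-1]); print(n,manip.camera_model(n))
print(manip.read_state())
E
```

```text
pics
scene {'fx': 455.0503250958874, 'fy': 455.0503250958874, 'cx': 252.10677311565047, 'cy': 196.1551817448633, 'origin': array([-0.5550881 ,  1.00222802,  0.86032908]), 'orientation': array([-2.04702778,  0.0179409 , -2.32138917])}
top {'fx': 401.3521793282462, 'fy': 401.3521793282462, 'cx': 257.2839551865121, 'cy': 191.5206137669675, 'origin': array([0.35170827, 0.03868525, 1.22928178]), 'orientation': array([-2.98528195, -0.02052551, -1.5723114 ])}
{'clock': 0.1, 'joint_positions': array([-1.30851410e+00,  3.07513036e-01,  1.50755006e+00,  1.15227814e-05,
        1.32843377e+00, -7.34838874e-02]), 'qd': array([ 0.00117251, -0.0026479 , -0.0044447 , -0.00109068, -0.00046807,
       -0.00228417]), 'effort': array([ 1.60643322e-03, -4.58527243e+01, -2.52607548e+01,  3.89355978e-05,
        5.52752463e-03,  3.19169578e-05]), 'tool_pos': array([ 0.18926425, -0.54220951,  0.19596198]), 'tcp_rot': array([-3.13969440e+00, -1.50953275e-04,  3.35763196e-01]), 'contact_force': array([ 0.17620513, -0.04966527,  0.37974885]), 'moment': array([ 0.02249988,  0.02565369, -0.001675  ]), 'finger_gap': 0.08511599682009659}
```

View pics/scene0.png

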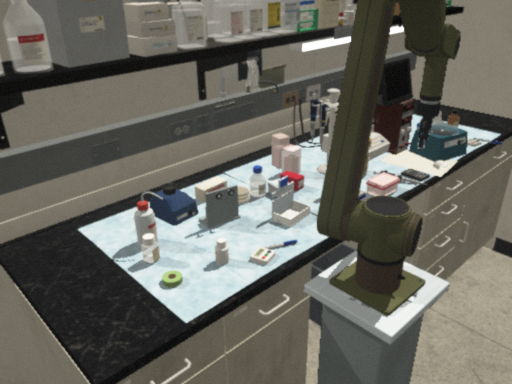

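View pics/top0.png

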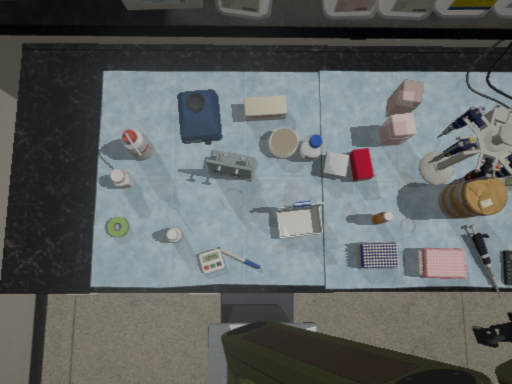

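```bash
cat > h.py <<'E'
import numpy as np, cv2
from scipy.spatial.transform import Rotation as R
def cam(n):
    from cell import manip
    m=manip.camera_model(n); return m,R.from_euler('xyz',m['orientation']).as_matrix()
def ray(n,u,v):
    m,Q=cam(n); d=Q@np.array([(u-m['cx'])/m['fx'],(v-m['cy'])/m['fy'],1]); return m['origin'],d
def onz(n,u,v,z):
    o,d=ray(n,u,v); return o+d*(z-o[2])/d[2]
def proj(n,p):
    m,Q=cam(n); c=Q.T@(np.asarray(p)-m['origin']); return np.array([m['fx']*c[0]/c[2]+m['cx'],m['fy']*c[1]/c[2]+m['cy']])
def crop(im,u0,v0,u1,v1,s,name):
    c=cv2.resize(im[v0:v1,u0:u1],None,fx=s,fy=s,interpolation=cv2.INTER_CUBIC); cv2.imwrite(name,c)
def tri(a,b):
    (o1,d1),(o2,d2)=ray('top',*a),ray('scene',*b)
    A=np.stack([d1,-d2],1); t=np.linalg.lstsq(A,o2-o1,rcond=None)[0]
    p,q=o1+t[0]*d1,o2+t[1]*d2; return (p+q)/2,np.linalg.norm(p-q)
E
python3 - <<'E'
from h import *
t=cv2.imread('pics/top0.png');s=cv2.imread('pics/scene0.png')
crop(t,190,135,340,245,5,'pics/t1.png'); crop(s,190,160,320,250,6,'pics/s1.png')
E
```

```text
(no output)
```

View pics/t1.png

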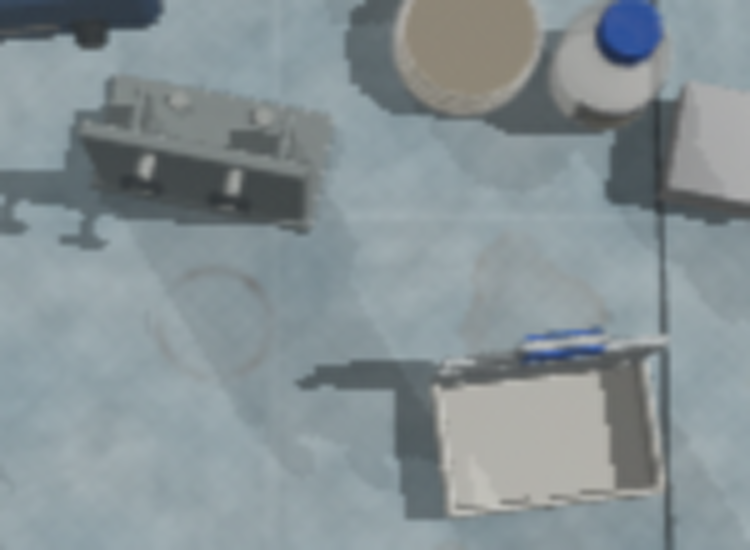

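View pics/s1.png

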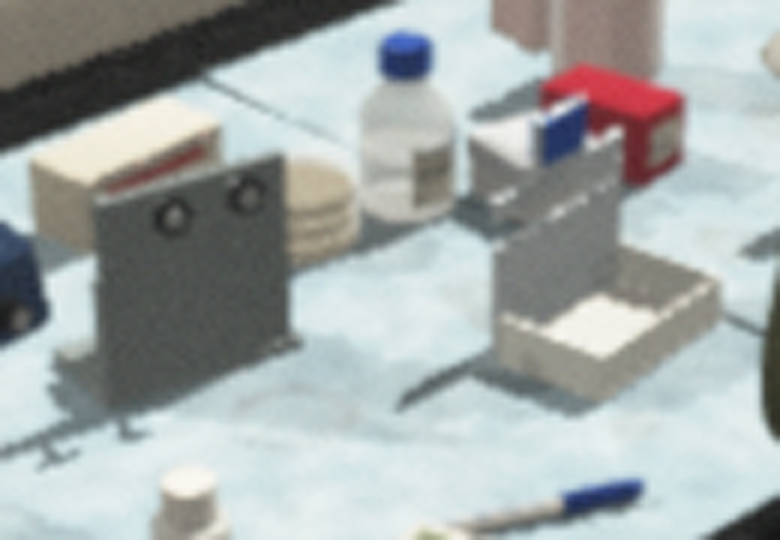

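Run:
```python
from h import *
t=cv2.imread('pics/top0.png');s=cv2.imread('pics/scene0.png')
def g(im,u0,v0,u1,v1,s,name,step=5):
    c=cv2.resize(im[v0:v1,u0:u1],None,fx=s,fy=s,interpolation=cv2.INTER_NEAREST)
    for u in range(u0,u1,step):
        cv2.line(c,((u-u0)*s,0),((u-u0)*s,4 if u%10 else 9),(0,0,255),1)
        if u%10==0: cv2.putText(c,str(u),((u-u0)*s+2,18),0,.4,(0,0,255),1)
    for v in range(v0,v1,step):
        cv2.line(c,(0,(v-v0)*s),(4 if v%10 else 9,(v-v0)*s),(0,0,255),1)
        if v%10==0: cv2.putText(c,str(v),(10,(v-v0)*s+4),0,.4,(0,0,255),1)
    cv2.imwrite(name,c)
g(t,200,145,262,187,12,'pics/t2.png'); g(t,270,195,330,240,12,'pics/t3.png')
g(s,200,180,245,232,11,'pics/s2.png'); g(s,265,172,315,230,10,'pics/s3.png')
```

```text
(no output)
```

View pics/t2.png

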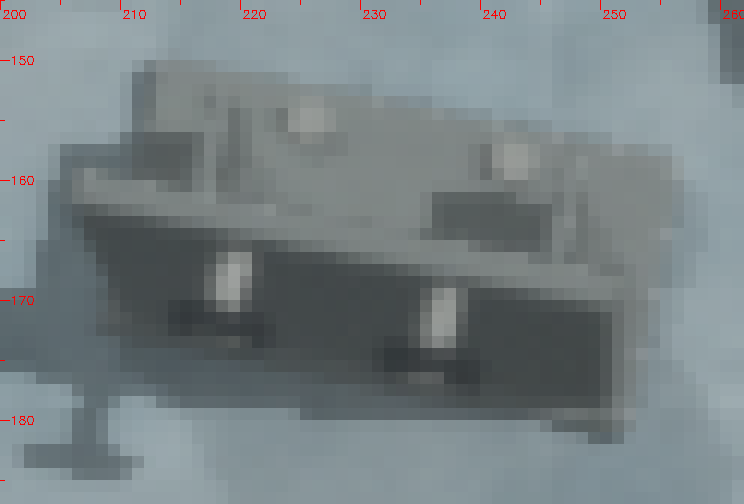

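View pics/t3.png

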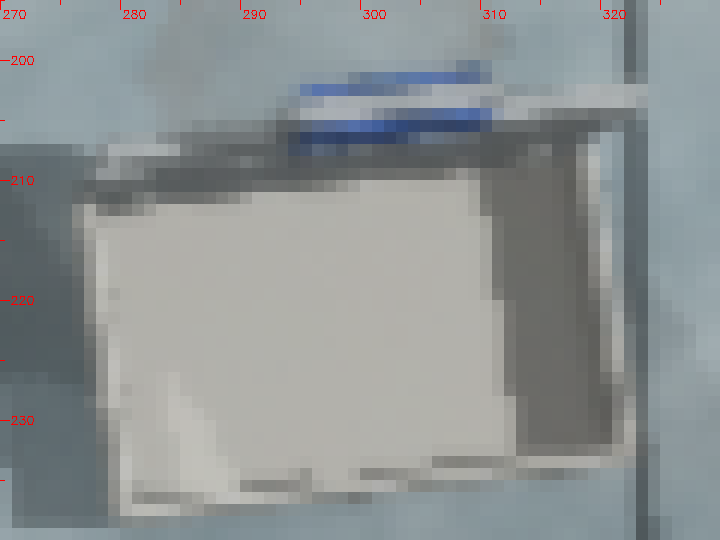

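View pics/s2.png

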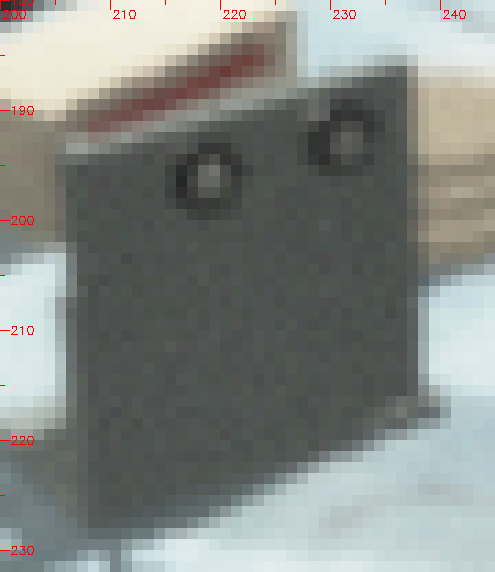

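View pics/s3.png

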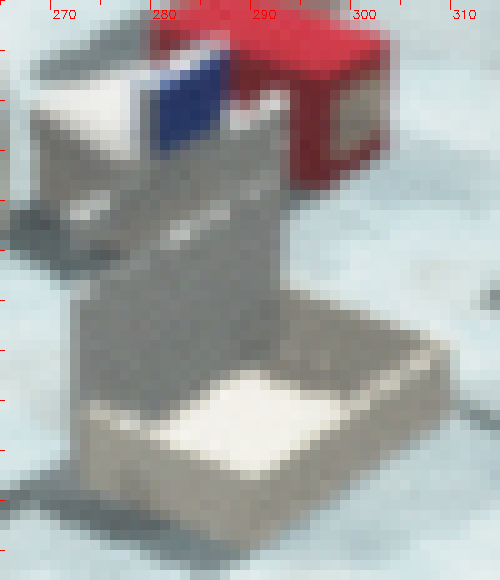

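Run:
```python
from h import *
def P(u,v,z,n='top'): return onz(n,u-.5,v-.5,z)
def show(*a): print(*[x if isinstance(x,str) else np.round(np.asarray(x)*1000,1) for x in a])
a=P(206.2,162.4,.138);b=P(251,170.4,.138);e=a-b
show('stand L,R,len',a,b,np.linalg.norm(e)); yaw=np.arctan2(-e[0],e[1]);print('yaw',yaw); show('mid',(a+b)/2)
a2=P(206.3,194.9,.138,'scene');b2=P(237.2,187,.138,'scene');e=a2-b2
show('scene L,R',a2,b2,np.linalg.norm(e));print(np.arctan2(-e[0],e[1])); show((a2+b2)/2)
for p in ((219.8,168.8),(236.9,171.8)): show('pin mid top',P(*p,.131))
for p,q in (((219.3,172.5),(218.5,196.3)),((236,176),(231.2,192.5))): show('head scene',P(*q,.127,'scene'))
b0=P(207.5,229,0,'scene'); b1=P(237.5,218,0,'scene'); show('base',b0,b1)
# caddy
L=[(-.083,.065,.034,280,238),(-.083,-.065,.034,322.8,233.5)]
A=P(280,238,.034);B=P(322.8,233.7,.034);e=A-B;show('cad front corners',A,B,np.linalg.norm(e));print(np.arctan2(-e[0],e[1]))
C=P(277,212,.034);show('rear left tray',C)
A=P(294.5,202.5,.149);B=P(311,200.5,.149);C=P(311,205,.149);D=P(294.5,207.,.149); show('pads',A,B,C,D,(A+B+C+D)/4)
A=P(278.5,207.5,.112);B=P(323.5,202.5,.112);e=A-B;show('bar',A,B,np.linalg.norm(e));print(np.arctan2(-e[0],e[1]))
show('scene cad front corner', P(289.5,227.3,0,'scene'),P(289.0,219.7,.034,'scene'),P(272.3,212.5,.034,'scene'),P(272,200.5,.112,'scene'),P(293,181.5,.112,'scene'))
# bottles
show('amber',P(382,218,.0),P(388.5,216,.112))
show('jar',P(173,235,.08)); show('tape',P(118,227,.019)); show('cream',P(121,178,.09))
show(tri((387.5,215.5),(0,0))[0])
```

```text
stand L,R,len [606.7 159.2 138. ] [584.4  34.8 138. ] 126.5
yaw -0.17755831134851968
mid [595.6  97.  138. ]
scene L,R [602.6 162.1 138. ] [573.1  43.9 138. ] 121.8
-0.2443836630013966
[587.8 103.  138. ]
pin mid top [590.2 121.8 131. ]
pin mid top [581.8  74.1 131. ]
head scene [580.9 125.4 127. ]
head scene [571.8  74.2 127. ]
base [603.7 166.9   0. ] [586.9  36.4   0. ]
cad front corners [402.2 -51.8  34. ] [ 414.8 -179.5   34. ] 128.3
0.09869953493474663
rear left tray [479.6 -43.6  34. ]
pads [493.3 -83.6 149. ] [ 498.8 -128.7  149. ] [ 486.5 -128.4  149. ] [481.  -83.4 149. ] [ 489.9 -106.   149. ]
bar [483.9 -42.6 112. ] [ 498.2 -169.6  112. ] 127.9
0.1119831862942232
scene cad front corner [402.5 -53.4   0. ] [401.8 -49.1  34. ] [481.4 -44.   34. ] [445.2  -5.8 112. ] [ 498.3 -173.   112. ]
amber [ 464.8 -370.6    0. ] [ 460.2 -352.   112. ]
jar [408.9 255.8  80. ]
tape [435.8 431.8  19. ]
cream [571.3 407.6  90. ]
[466.8 326.  913.2]
```

```bash
cat >> h.py <<'E'
def row(p,yaw,tilt=(np.pi,0)):
    from cell import manip
    s=manip.read_state(); Q=R.from_euler('xyz',s['tcp_rot']); T=R.from_euler('xyz',[tilt[0],tilt[1],yaw])
    r=(Q.inv()*T).as_rotvec(); d=Q.inv().apply(np.asarray(p)-s['tool_pos'])*1000
    print('row',np.round(r,4),np.round(d,1)); return r,d
def st():
    from cell import manip
    s=manip.read_state(); print({k:np.round(s[k],4) for k in ('clock','tool_pos','tcp_rot','contact_force','moment','finger_gap')}); print(np.round(s['joint_positions'],3))
E
python3 -c "
from h import *
row([.4898,-.1063,.19],1.676)
for p in ((283,143),(311,147)): print(onz('top',*p,.1))"
```

```text
row [-0.0015 -0.0014 -1.3402] [ 427.4 -312.5    6.6]
[ 0.67266379 -0.05978927  0.1       ]
[ 0.66101086 -0.14120206  0.1       ]
```

Call:
{"api": "send_rows", "payload": {
  "increments": [
    [-0.0015,-0.0014,-0.11,35,-26,0.5,85],
    [-0.0015,-0.0014,-0.22,70,-52,1,85],
    [-0.0015,-0.0014,-0.33,106,-78,2,85],
    [-0.0015,-0.0014,-0.44,142,-104,2,85],
    [-0.0015,-0.0014,-0.55,178,-130,3,85],
    [-0.0015,-0.0014,-0.66,214,-156,3,85],
    [-0.0015,-0.0014,-0.77,250,-182,4,85],
    [-0.0015,-0.0014,-0.88,285,-208,4,85],
    [-0.0015,-0.0014,-0.99,320,-234,5,85],
    [-0.0015,-0.0014,-1.1,356,-260,6,85],
    [-0.0015,-0.0014,-1.22,392,-287,6,85],
    [-0.0015,-0.0014,-1.34,427,-312,6,85]
  ]
}}

```text
clock: 1.1
tool_pos: [0.4731, -0.1289, 0.1904]
tcp_rot: [-3.141, -0.0, 1.682]
contact_force: [1.2, -1.6, -0.4]
finger_gap: 0.0851
```

Run:
```python
from h import *
from cell import manip
t=manip.snapshot('top')[:,:,::-1];s=manip.snapshot('scene')[:,:,::-1]
st()
row([.4898,-.1063,.19],1.676);row([.4898,-.1063,.115],1.676)
crop(t,240,150,360,240,6,'pics/t4.png'); crop(s,230,120,360,240,5,'pics/s4.png')
```

```text
{'clock': np.float64(1.2), 'tool_pos': array([ 0.4758, -0.1259,  0.1904]), 'tcp_rot': array([ 3.1396e+00, -2.2000e-03,  1.6852e+00]), 'contact_force': array([-0.8897, -0.4925, -0.5217]), 'moment': array([-0.0191, -0.0076, -0.0007]), 'finger_gap': np.float64(0.0846)}
[-0.347  0.196  1.682  0.003  1.262 -0.462]
row [ 0.002  -0.0022  0.0092] [17.9 16.1  0.5]
row [ 0.002  -0.0022  0.0092] [17.7 16.  75.5]
```

View pics/s4.png

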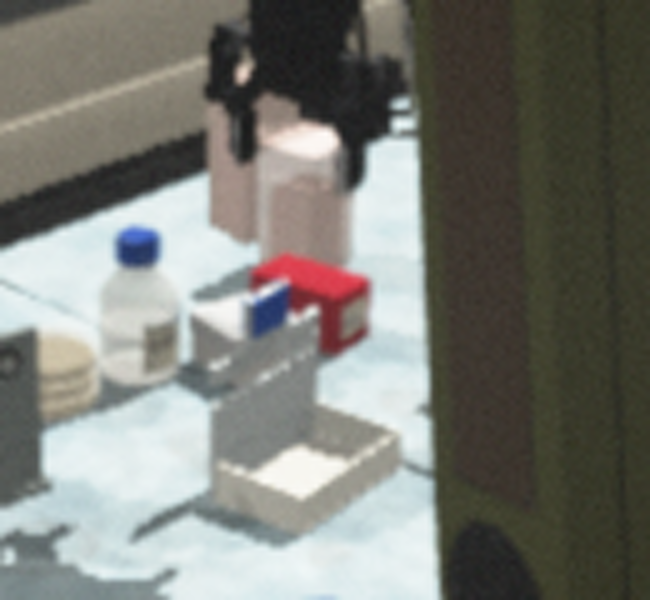

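View pics/t4.png

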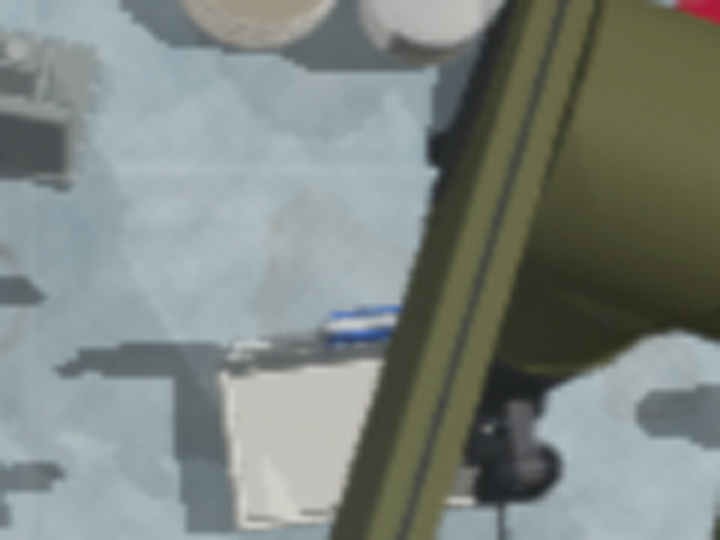

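Run:
```python
from h import *
from cell import manip
p=manip.read_state()['tool_pos']
for n,o,k in (('top',(240,150),6),('scene',(230,120),5)): print((proj(n,p)-o)*k, (proj(n,[.4898,-.1063,.15])-o)*k)
```

```text
[432.21623699 339.50054264] [374.45735935 319.39784587]
[293.97542087 236.77907255] [260.81279643 289.42153688]
```

Run:
```python
from h import *
from cell import manip
print(proj('scene',[.189,-.542,.196]),proj('top',[.189,-.542,.196]))
s=cv2.imread('pics/scene0.png');crop(s,390,80,490,170,6,'pics/s5.png')
im=manip.snapshot('scene')[:,:,::-1]; st(); row([.4898,-.1063,.19],1.676)
p=manip.read_state()['tool_pos']; print((proj('scene',p)-(230,120))*6)
crop(im,230,120,330,220,6,'pics/s6.png')
```

```text
[419.81759074 155.94375156] [480.30795472 320.06340952]
{'clock': np.float64(1.25), 'tool_pos': array([ 0.474 , -0.1284,  0.1903]), 'tcp_rot': array([-3.1413e+00, -5.0000e-04,  1.6813e+00]), 'contact_force': array([-0.8155, -0.4647, -0.7387]), 'moment': array([-0.0047,  0.018 , -0.0273]), 'finger_gap': np.float64(0.0856)}
[-0.351  0.196  1.683  0.     1.263 -0.461]
row [-0.0003 -0.0005  0.0053] [20.2 18.1  0.3]
[357.74447347 284.10307483]
```

View pics/s5.png

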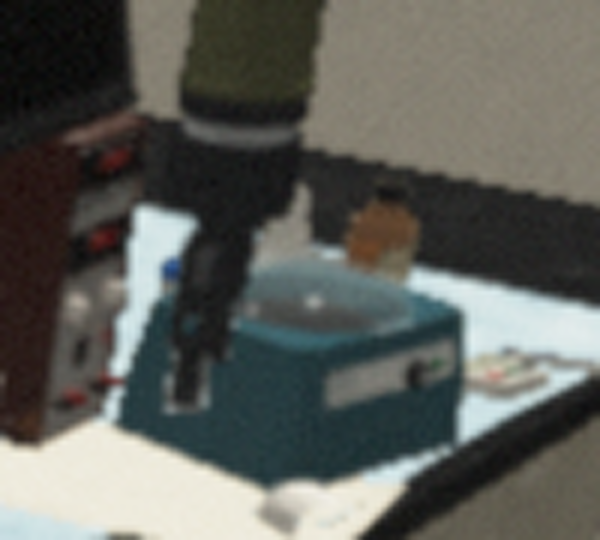

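View pics/s6.png

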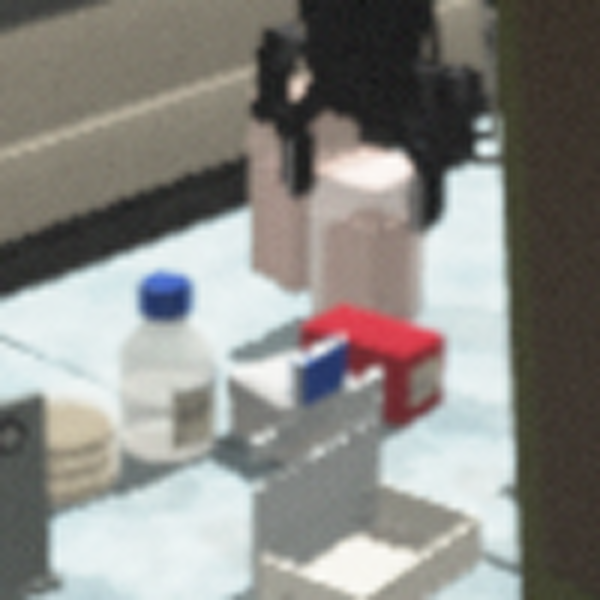

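Call:
{"api": "send_rows", "payload": {
  "increments": [
    [0,0,0.005,10,9,0,0],
    [0,0,0.005,20,18,0,0],
    [0,0,0.005,20,18,0,0],
    [0,0,0.005,20,18,0,0],
    [0,0,0.005,20,18,0,0],
    [0,0,0.005,20,18,0,0],
    [0,0,0.005,20,18,0,0],
    [0,0,0.005,20,18,0,0]
  ]
}}

```text
clock: 1.92
tool_pos: [0.4893, -0.1072, 0.1903]
tcp_rot: [-3.141, -0.0, 1.675]
contact_force: [-0.1, 0.2, -0.0]
finger_gap: -0.0
```

Run:
```python
from h import *
from cell import manip
im=manip.snapshot('scene')[:,:,::-1]; st(); row([.4898,-.1063,.19],1.676)
p=manip.read_state()['tool_pos']; print((proj('scene',p)-(230,120))*6)
crop(im,230,120,330,220,6,'pics/s7.png')
```

```text
{'clock': np.float64(1.9667), 'tool_pos': array([ 0.4894, -0.107 ,  0.1903]), 'tcp_rot': array([-3.1412e+00, -4.0000e-04,  1.6753e+00]), 'contact_force': array([-0.6986,  0.4303,  1.1893]), 'moment': array([-0.0127, -0.0211,  0.0147]), 'finger_gap': np.float64(-0.0001)}
[-0.3    0.209  1.665  0.     1.268 -0.404]
row [-0.0004 -0.0004 -0.0007] [0.7 0.5 0.3]
[315.17088659 286.91574267]
```

View pics/s7.png

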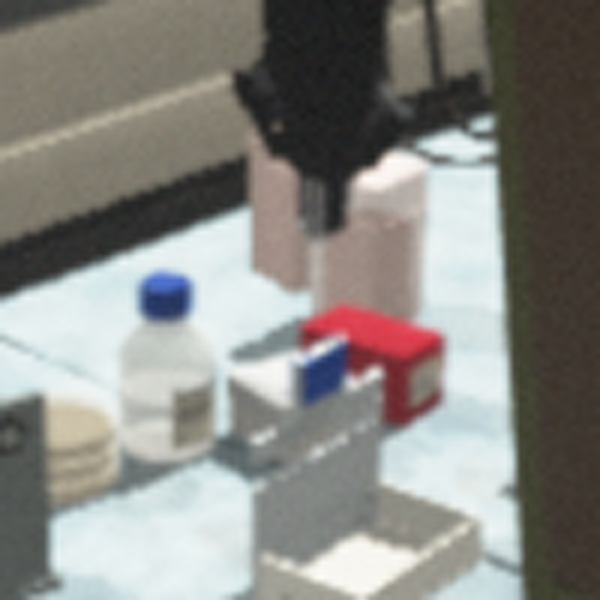

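Call:
{"api": "send_rows", "payload": {
  "increments": [
    [0,0,0,0,0,5,85],
    [0,0,0,0,0,15,85],
    [0,0,0,0,0,25,85],
    [0,0,0,0,0,35,85],
    [0,0,0,0,0,35,85],
    [0,0,0,0,0,35,85],
    [0,0,0,0,0,35,85],
    [0,0,0,0,0,35,85]
  ]
}}

```text
clock: 2.63
tool_pos: [0.4898, -0.1071, 0.1556]
tcp_rot: [3.141, -0.0, 1.675]
contact_force: [0.0, -0.5, -0.4]
finger_gap: 0.085
```

Run:
```python
from h import *
from cell import manip
im=manip.snapshot('scene')[:,:,::-1];t=manip.snapshot('top')[:,:,::-1]; st()
p=manip.read_state()['tool_pos']; print((proj('scene',p)-(230,120))*6,(proj('top',p)-(240,150))*6)
crop(im,230,120,330,220,6,'pics/s8.png');crop(t,240,150,360,240,6,'pics/t8.png')
```

```text
{'clock': np.float64(2.7333), 'tool_pos': array([ 0.4898, -0.1071,  0.1558]), 'tcp_rot': array([3.1410e+00, 1.0000e-04, 1.6753e+00]), 'contact_force': array([0.0158, 0.2346, 0.3278]), 'moment': array([-0.0428, -0.0209, -0.0146]), 'finger_gap': np.float64(0.0854)}
[-0.3    0.242  1.716  0.     1.183 -0.404]
[314.00838692 338.34195264] [377.96790802 317.75042598]
```

View pics/s8.png

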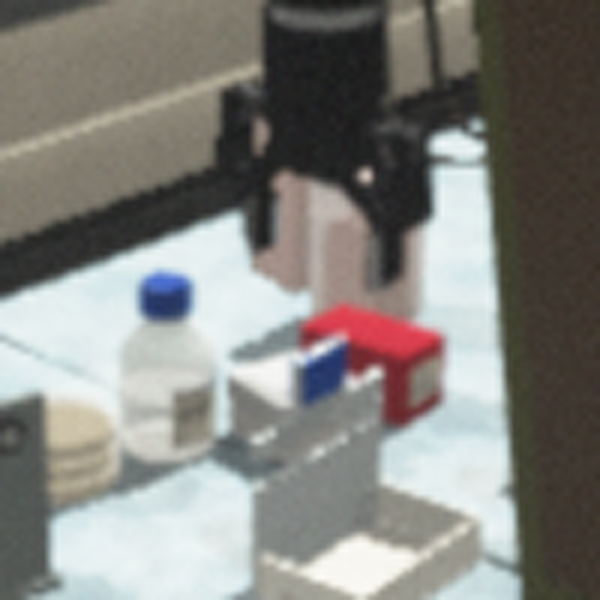

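View pics/t8.png

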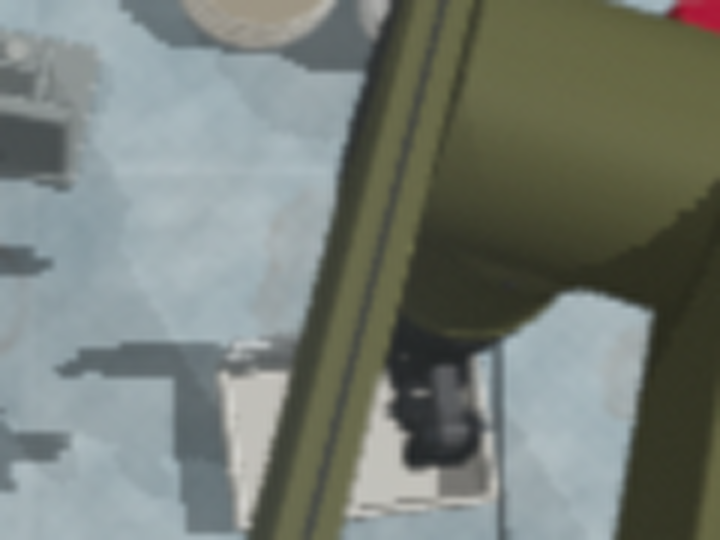

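Run:
```python
from h import *
for a in ((310,226.5),(312,226),(313.5,227)): print(tri(a,(294.2,166.7)))
for dz in (0.013,.05):
  for dy in (-.05,.05):
    p=[.4898+dy*.994,-.1071+dy*.105,.1558+dz]; print(dy,dz,(proj('top',p)-(240,150))*6,(proj('scene',p)-(230,120))*6)
t=cv2.imread('pics/t8.png')
```

```text
(array([ 0.42734067, -0.11126876,  0.21276891]), np.float64(0.013835650792386493))
(array([ 0.4296744 , -0.11581249,  0.21071818]), np.float64(0.016401121171774558))
(array([ 0.42873718, -0.11807084,  0.21045838]), np.float64(0.020819739022237094))
-0.05 0.013 [395.84864576 425.62219517] [380.40687833 340.54819802]
0.05 0.013 [367.96456507 204.04071168] [250.40853537 298.19230428]
-0.05 0.05 [408.01628377 418.40348891] [381.88076798 283.96437967]
0.05 0.05 [378.97721093 189.16382641] [250.51861217 243.16312215]
```

Call:
{"api": "send_rows", "payload": {
  "increments": [
    [0,0,0,0,0,5,85],
    [0,0,0,0,0,10,85],
    [0,0,0,0,0,16,85],
    [0,0,0,0,0,22,85],
    [0,0,0,0,0,28,85],
    [0,0,0,0,0,34,85],
    [0,0,0,0,0,40,85],
    [0,0,0,0,0,40,85],
    [0,0,0,0,0,40,85]
  ]
}}

```text
clock: 3.48
tool_pos: [0.4894, -0.107, 0.1152]
tcp_rot: [-3.141, -0.0, 1.675]
contact_force: [0.4, 0.8, -0.6]
finger_gap: 0.0853
```

Run:
```python
from h import *
from cell import manip
im=manip.snapshot('scene')[:,:,::-1]; st()
crop(im,230,120,330,220,6,'pics/s9.png')
```

```text
{'clock': np.float64(3.5333), 'tool_pos': array([ 0.4898, -0.1071,  0.1156]), 'tcp_rot': array([ 3.1413e+00, -1.0000e-04,  1.6754e+00]), 'contact_force': array([ 0.5284,  0.0371, -0.0741]), 'moment': array([-0.06  , -0.0072,  0.0424]), 'finger_gap': np.float64(0.0851)}
[-0.3    0.286  1.771  0.     1.084 -0.404]
```

View pics/s9.png

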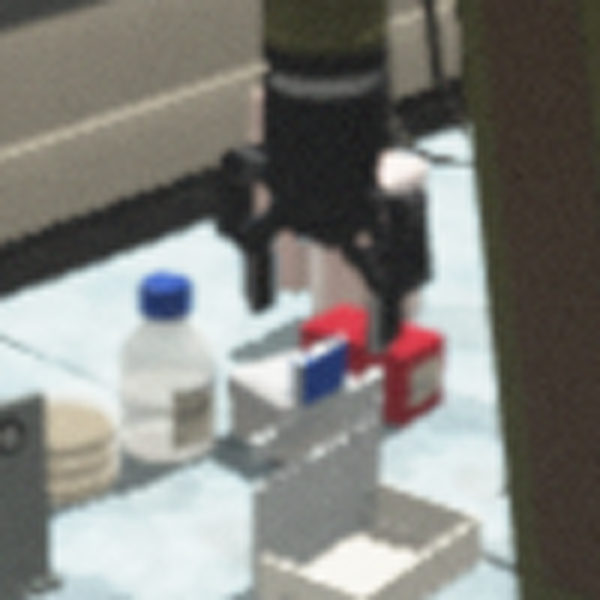

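Call:
{"api": "send_rows", "payload": {
  "increments": [
    [0,0,0,0,0,0,60],
    [0,0,0,0,0,0,30],
    [0,0,0,0,0,0,10],
    [0,0,0,0,0,0,6],
    [0,0,0,0,0,0,6],
    [0,0,0,0,0,0,6],
    [0,0,0,0,0,0,6]
  ]
}}

```text
clock: 4.12
tool_pos: [0.4898, -0.1072, 0.1157]
tcp_rot: [3.141, -0.0, 1.675]
contact_force: [-0.2, -0.2, 0.1]
finger_gap: 0.006
```

Run:
```python
from h import *
from cell import manip
im=manip.snapshot('scene')[:,:,::-1]; st()
crop(im,230,120,330,220,6,'pics/s10.png')
```

```text
{'clock': np.float64(4.1667), 'tool_pos': array([ 0.4899, -0.1072,  0.1157]), 'tcp_rot': array([ 3.1412, -0.    ,  1.6753]), 'contact_force': array([ 0.3542, -0.3574,  0.5076]), 'moment': array([ 0.0389, -0.0421, -0.0095]), 'finger_gap': np.float64(0.0058)}
[-0.3    0.286  1.771  0.     1.084 -0.404]
```

View pics/s10.png

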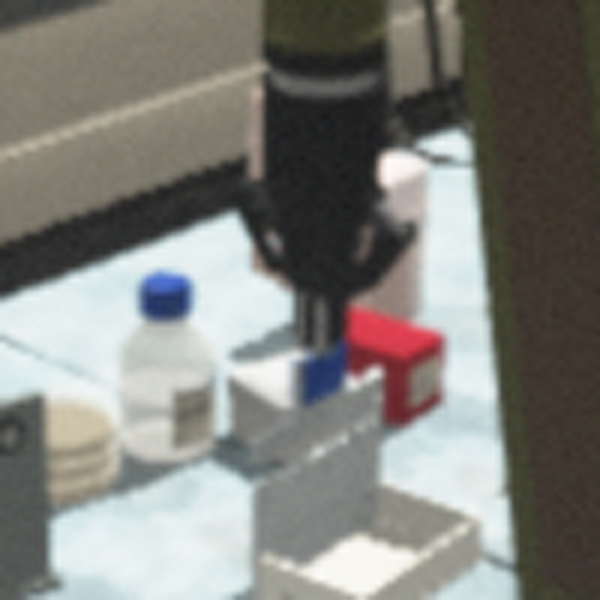

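Call:
{"api": "send_rows", "payload": {
  "increments": [
    [0,0,0,0,0,-10,85],
    [0,0,0,0,0,-10,85],
    [0,0,0,0,0,-10,85],
    [0,0,0,0,0,-10,85],
    [0,0,0,0,0,-10,85],
    [0,0,0,0,0,0,85],
    [0,0,0,0,0,8,85],
    [0,0,0,0,0,16,85],
    [0,0,0,0,0,24,85],
    [0,0,0,0,0,32,85],
    [0,0,0,0,0,38,85],
    [0,0,0,0,0,38,85]
  ]
}}

```text
clock: 5.17
tool_pos: [0.4886, -0.1068, 0.0759]
tcp_rot: [-3.139, -0.001, 1.675]
contact_force: [-0.1, 1.0, 0.3]
finger_gap: 0.085
```

Run:
```python
from h import *
from cell import manip
im=manip.snapshot('scene')[:,:,::-1]; st()
crop(im,230,120,330,220,6,'pics/s11.png')
```

```text
{'clock': np.float64(5.2167), 'tool_pos': array([ 0.4891, -0.1069,  0.0766]), 'tcp_rot': array([-3.1400e+00, -9.0000e-04,  1.6753e+00]), 'contact_force': array([-0.116 , -0.732 , -0.4421]), 'moment': array([-0.0275,  0.0281,  0.0041]), 'finger_gap': np.float64(0.0849)}
[-0.3    0.334  1.82   0.     0.989 -0.404]
```

View pics/s11.png

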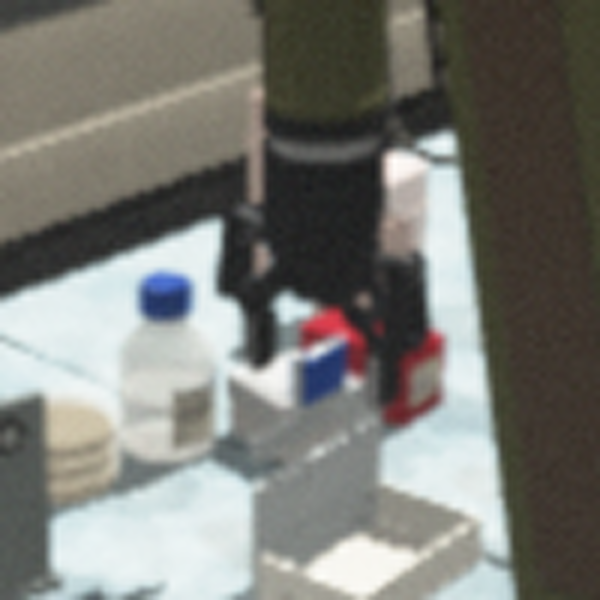

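Fingers now straddle the tab (near tip at crop (385,405)). Close.

Call:
{"api": "send_rows", "payload": {
  "increments": [
    [0,0,0,0,0,0,60],
    [0,0,0,0,0,0,40],
    [0,0,0,0,0,0,20],
    [0,0,0,0,0,0,5],
    [0,0,0,0,0,0,5],
    [0,0,0,0,0,0,5],
    [0,0,0,0,0,0,5],
    [0,0,0,0,0,0,5]
  ]
}}

```text
clock: 5.88
tool_pos: [0.4895, -0.107, 0.0768]
tcp_rot: [-3.141, -0.001, 1.675]
contact_force: [1.1, -0.3, -0.3]
finger_gap: 0.0114
```

Run:
```python
from h import *
from cell import manip
im=manip.snapshot('scene')[:,:,::-1]; st()
crop(im,230,120,330,220,6,'pics/s12.png')
```

```text
{'clock': np.float64(5.9333), 'tool_pos': array([ 0.4895, -0.1069,  0.0768]), 'tcp_rot': array([-3.1407e+00, -7.0000e-04,  1.6753e+00]), 'contact_force': array([0.3284, 0.5048, 0.8422]), 'moment': array([ 0.0203, -0.0754, -0.0023]), 'finger_gap': np.float64(0.0111)}
[-0.3    0.334  1.82   0.     0.989 -0.404]
```

View pics/s12.png

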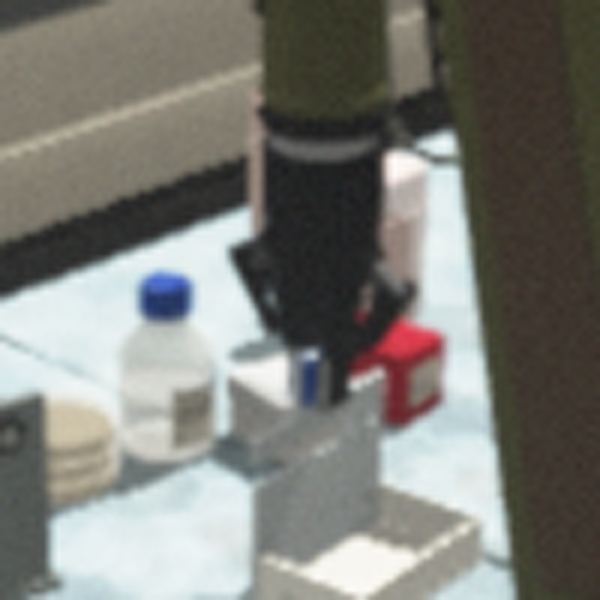

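Call:
{"api": "send_rows", "payload": {
  "increments": [
    [0,0,0,0,0,-4,5],
    [0,0,0,0,0,-8,5],
    [0,0,0,0,0,-13,5],
    [0,0,0,0,0,-18,5],
    [0,0,0,0,0,-23,5],
    [0,0,0,0,0,-28,5],
    [0,0,0,0,0,-33,5],
    [0,0,0,0,0,-38,5],
    [0,0,0,0,0,-43,5],
    [0,0,0,0,0,-45,5],
    [0,0,0,0,0,-45,5]
  ]
}}

```text
clock: 6.85
tool_pos: [0.49, -0.1071, 0.1225]
tcp_rot: [3.141, -0.0, 1.675]
contact_force: [0.7, -0.4, -2.2]
finger_gap: 0.0115
```

```bash
cat >> h.py <<'E'
SO=np.array([.5945,.097,0]); SY=-.175
def stand(p): return SO+R.from_euler('z',SY).apply(np.asarray(p)/1000)
E
python3 - <<'E'
from h import *
from cell import manip
im=manip.snapshot('scene')[:,:,::-1]; st()
w=stand([-8,-150,0]); print(w)
row([w[0]-.0008,w[1]-.0006,.0768+.045],1.571+SY)
crop(im,230,120,330,220,6,'pics/s13.png')
E
```

```text
{'clock': np.float64(6.9), 'tool_pos': array([ 0.4897, -0.1071,  0.1221]), 'tcp_rot': array([-3.1413e+00, -5.0000e-04,  1.6753e+00]), 'contact_force': array([-0.4419,  0.3754, -2.9828]), 'moment': array([ 0.045 , -0.0773, -0.0207]), 'finger_gap': np.float64(0.0113)}
[-0.3    0.278  1.762  0.     1.101 -0.404]
[ 0.56050597 -0.04931612  0.        ]
row [-0.0004 -0.0004  0.2793] [49.5 75.6  0.3]
```

View pics/s13.png

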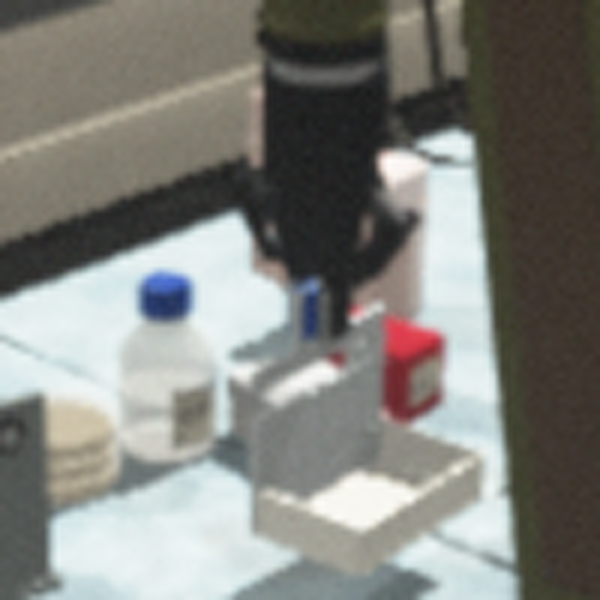

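Call:
{"api": "send_rows", "payload": {
  "increments": [
    [0,0,0.02,4,6,0,5],
    [0,0,0.05,9,14,0,5],
    [0,0,0.08,14,22,0,5],
    [0,0,0.11,20,30,0,5],
    [0,0,0.14,25,38,0,5],
    [0,0,0.17,30,46,0,5],
    [0,0,0.2,36,55,0,5],
    [0,0,0.23,41,63,0,5],
    [0,0,0.26,46,71,0,5],
    [0,0,0.279,49.5,75.6,0,5],
    [0,0,0.279,49.5,75.6,0,5],
    [0,0,0.279,49.5,75.6,0,5]
  ]
}}

```text
clock: 7.9
tool_pos: [0.5594, -0.0498, 0.1216]
tcp_rot: [-3.14, -0.0, 1.398]
contact_force: [-1.1, -0.1, -2.5]
finger_gap: 0.0112
```

```bash
cat >> h.py <<'E'
def g(im,u0,v0,u1,v1,s,name,step=5):
    c=cv2.resize(im[v0:v1,u0:u1],None,fx=s,fy=s,interpolation=cv2.INTER_CUBIC)
    for u in range(u0,u1,step):
        cv2.line(c,((u-u0)*s,0),((u-u0)*s,4 if u%10 else 9),(0,0,255),1)
        if u%10==0: cv2.putText(c,str(u),((u-u0)*s+2,18),0,.4,(0,0,255),1)
    for v in range(v0,v1,step):
        cv2.line(c,(0,(v-v0)*s),(4 if v%10 else 9,(v-v0)*s),(0,0,255),1)
        if v%10==0: cv2.putText(c,str(v),(10,(v-v0)*s+4),0,.4,(0,0,255),1)
    cv2.imwrite(name,c)
E
python3 - <<'E'
from h import *
from cell import manip
im=manip.snapshot('scene')[:,:,::-1];t=manip.snapshot('top')[:,:,::-1]; st()
g(im,200,150,300,230,8,'pics/s14.png');g(t,200,140,300,220,8,'pics/t14.png')
E
```

```text
{'clock': np.float64(8.0), 'tool_pos': array([ 0.559 , -0.0501,  0.1217]), 'tcp_rot': array([-3.1398e+00, -1.0000e-04,  1.3968e+00]), 'contact_force': array([ 0.4116, -0.0318, -2.6695]), 'moment': array([-0.0412, -0.0453, -0.0032]), 'finger_gap': np.float64(0.0114)}
[-0.165  0.356  1.638  0.     1.149  0.009]
```

View pics/s14.png

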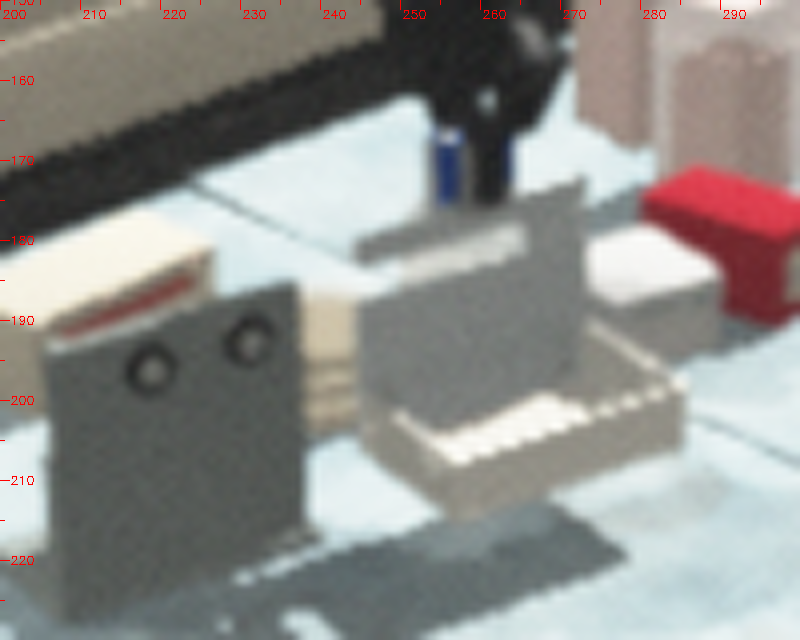

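View pics/t14.png

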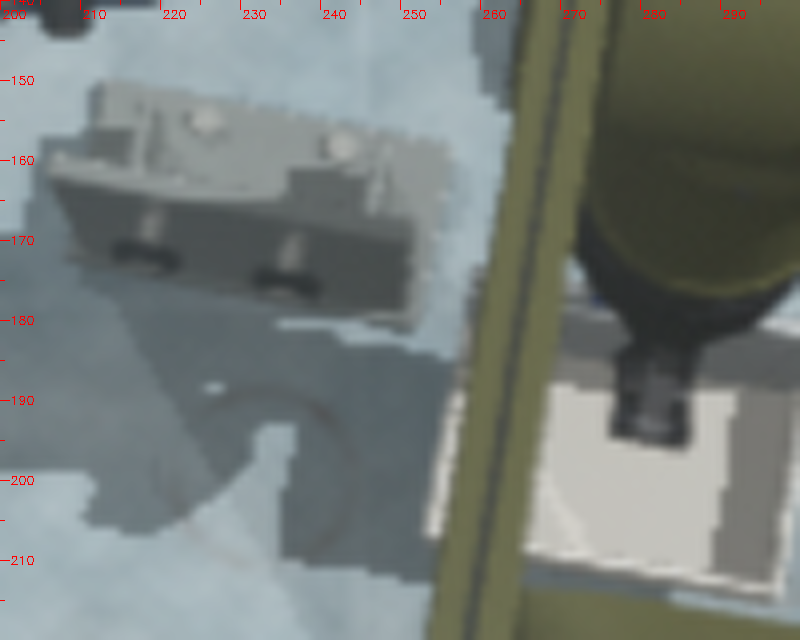

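Run:
```python
from h import *
def pc(o,yaw,p,n): return np.round(proj(n,np.asarray(o)+R.from_euler('z',yaw).apply(np.array(p)/1000))+.5,1)
o=[.5598,-.0495,.0449];y=-.174
for name,p,ob in (('bar TL',(-3,65,112),(244.5,180.5)),('bar BL',(-3,65,96),(244.5,183.3)),('slotlow L',(-3,65,80),(244.8,187.5)),('bar TR',(-3,-65,112),(272.5,172.5)),('bar BR',(-3,-29,96),(0,0)),('tray near top',(-83,65,34),(255.5,208)),('tray near bot',(-83,65,0),(254.7,214.8)),('tray R top',(-83,-65,34),(285.3,198)),('tray R bot',(-83,-65,0),(285.3,206))):
    print(name,pc(o,y,p,'scene'),ob)
for name,p,ob in (('tray near top',(-83,65,34),(253.5,207)),('tray right top',(-83,-65,34),(296.5,214.5))): print(name,pc(o,y,p,'top'),ob)
print('stand')
for name,p,ob in (('TL',(0,65,138),(206,194.5)),('TR',(0,-65,138),(237.2,187)),('BL',(0,65,0),(207.5,229)),('headL',(-22,25,127),(218.5,196.3)),('headR',(-22,-25,127),(231.2,192.7))):
    print(name,pc(SO,SY,p,'scene'),ob)
```

```text
bar TL [243.9 180.3] (244.5, 180.5)
bar BL [244.  184.2] (244.5, 183.3)
slotlow L [244.1 188.2] (244.8, 187.5)
bar TR [273.2 171.8] (272.5, 172.5)
bar BR [265.3 178. ] (0, 0)
tray near top [256.4 207.8] (255.5, 208)
tray near bot [256.5 216.1] (254.7, 214.8)
tray R top [285.6 198.2] (285.3, 198)
tray R bot [285.4 206.2] (285.3, 206)
tray near top [252.9 207. ] (253.5, 207)
tray right top [297.3 214.8] (296.5, 214.5)
stand
TL [206.  194.5] (206, 194.5)
TR [237.6 185.2] (237.2, 187)
BL [208.4 228.2] (207.5, 229)
headL [219.2 196.6] (218.5, 196.3)
headR [231.4 193. ] (231.2, 192.7)
```

Run:
```python
from h import *
for y in (-115,-85,-60,0):
    w=stand([-8,y,0]); row([w[0]-.0008,w[1]-.0006,.0768+.039],1.5708+SY)
```

```text
row [-0.0018 -0.0001  0.001 ] [35.3  0.8  5.9]
row [-0.0018 -0.0001  0.001 ] [65.3  0.8  5.9]
row [-0.0018 -0.0001  0.001 ] [90.3  0.8  5.9]
row [-0.0018 -0.0001  0.001 ] [150.3   0.9   5.9]
```

Call:
{"api": "send_rows", "payload": {
  "increments": [
    [-0.001,0,0.001,3,0.4,2,5],
    [-0.001,0,0.001,8,0.8,4,5],
    [-0.001,0,0.001,14,0.8,6,5],
    [-0.001,0,0.001,20,0.8,6,5],
    [-0.001,0,0.001,26,0.8,6,5],
    [-0.001,0,0.001,32,0.8,6,5],
    [-0.001,0,0.001,38,0.8,6,5],
    [-0.001,0,0.001,42,0.8,6,5],
    [-0.001,0,0.001,45,0.8,6,5],
    [-0.001,0,0.001,45,0.8,6,5],
    [-0.001,0,0.001,45,0.8,6,5]
  ]
}}

```text
clock: 8.92
tool_pos: [0.5676, -0.0058, 0.1157]
tcp_rot: [-3.141, 0.0, 1.396]
contact_force: [0.4, 0.1, -2.0]
finger_gap: 0.0112
```

Run:
```python
from h import *
from cell import manip
im=manip.snapshot('scene')[:,:,::-1];t=manip.snapshot('top')[:,:,::-1]; st()
g(im,200,160,280,220,10,'pics/s15.png');g(t,200,140,300,220,8,'pics/t15.png')
w=stand([-8,-60,0]); row([w[0]-.0008,w[1]-.0006,.0768+.039],1.5708+SY)
```

```text
{'clock': np.float64(9.0167), 'tool_pos': array([ 0.5675, -0.0061,  0.1157]), 'tcp_rot': array([-3.1408e+00,  1.0000e-04,  1.3958e+00]), 'contact_force': array([-0.6812,  0.0047, -1.7489]), 'moment': array([ 0.0344, -0.0756, -0.0274]), 'finger_gap': np.float64(0.0112)}
[-0.085  0.37   1.633 -0.     1.14   0.09 ]
row [-0.0008  0.0001 -0.    ] [45.5 -0.  -0.1]
```

View pics/s15.png

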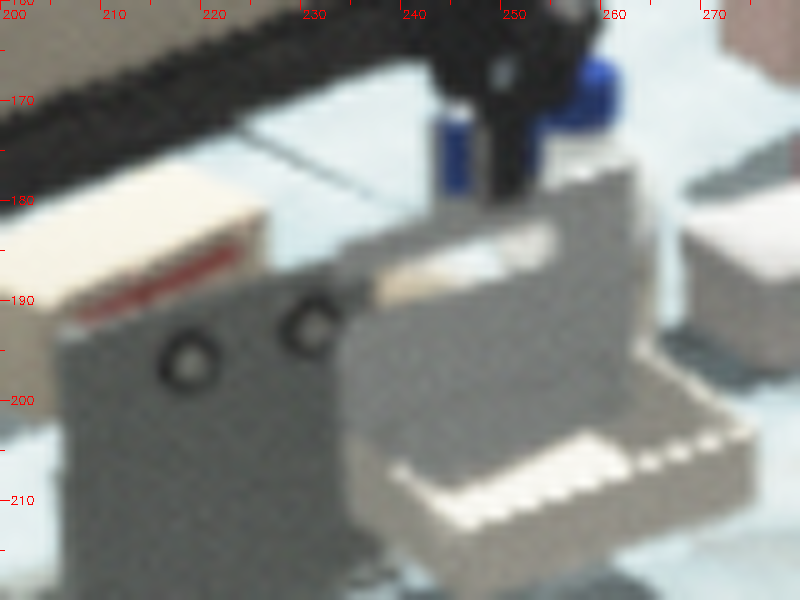

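View pics/t15.png

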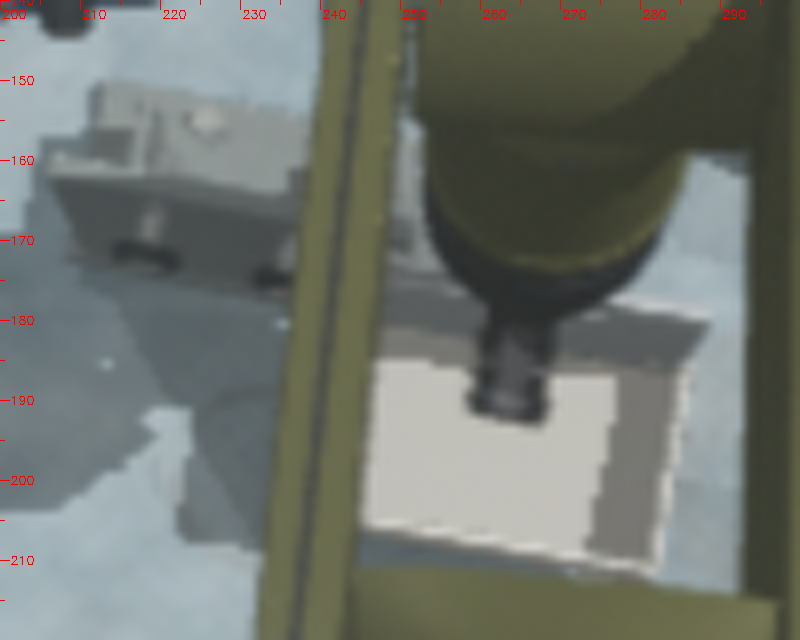

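Call:
{"api": "send_rows", "payload": {
  "increments": [
    [0,0,0,3,0,0,5],
    [0,0,0,7,0,0,5],
    [0,0,0,11,0,0,5],
    [0,0,0,15,0,0,5],
    [0,0,0,19,0,0,5],
    [0,0,0,23,0,0,5],
    [0,0,0,27,0,0,5],
    [0,0,0,31,0,0,5],
    [0,0,0,35,0,0,5],
    [0,0,0,35,0,0,5]
  ]
}}

```text
clock: 9.85
tool_pos: [0.5738, 0.0293, 0.1157]
tcp_rot: [-3.141, -0.0, 1.396]
contact_force: [-0.2, 1.1, -3.2]
finger_gap: 0.0114
```

Run:
```python
from h import *
from cell import manip
im=manip.snapshot('scene')[:,:,::-1];t=manip.snapshot('top')[:,:,::-1]; st()
g(im,200,160,280,220,10,'pics/s16.png');g(t,200,140,300,220,8,'pics/t16.png')
w=stand([-8,0,0]); row([w[0]-.0008,w[1]-.0006,.0768+.039],1.5708+SY)
```

```text
{'clock': np.float64(9.95), 'tool_pos': array([0.5736, 0.0286, 0.1157]), 'tcp_rot': array([-3.1408e+00,  3.0000e-04,  1.3963e+00]), 'contact_force': array([-0.174 , -0.5117, -1.6374]), 'moment': array([-0.0477, -0.0345,  0.0896]), 'finger_gap': np.float64(0.0113)}
[-0.024  0.378  1.618 -0.     1.146  0.151]
row [-0.0007  0.0003  0.0005] [70.3 -0.  -0.1]
```

View pics/s16.png

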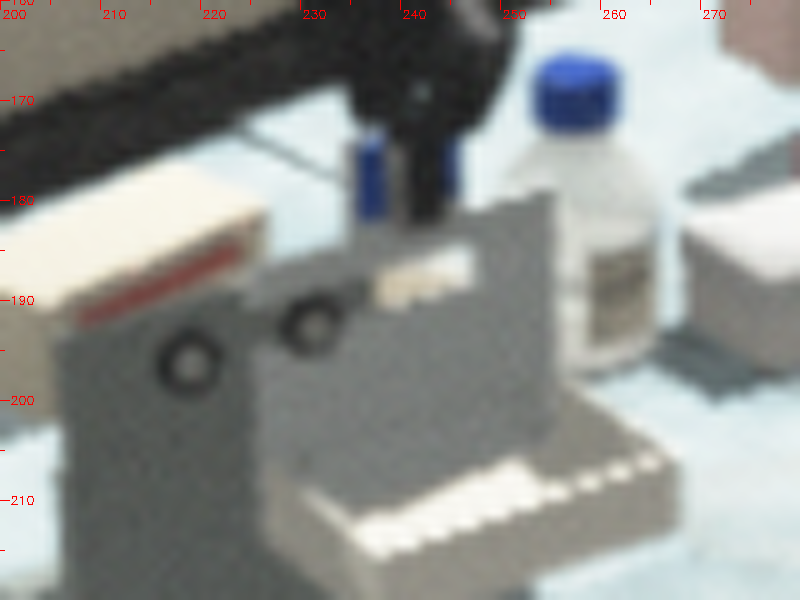

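View pics/t16.png

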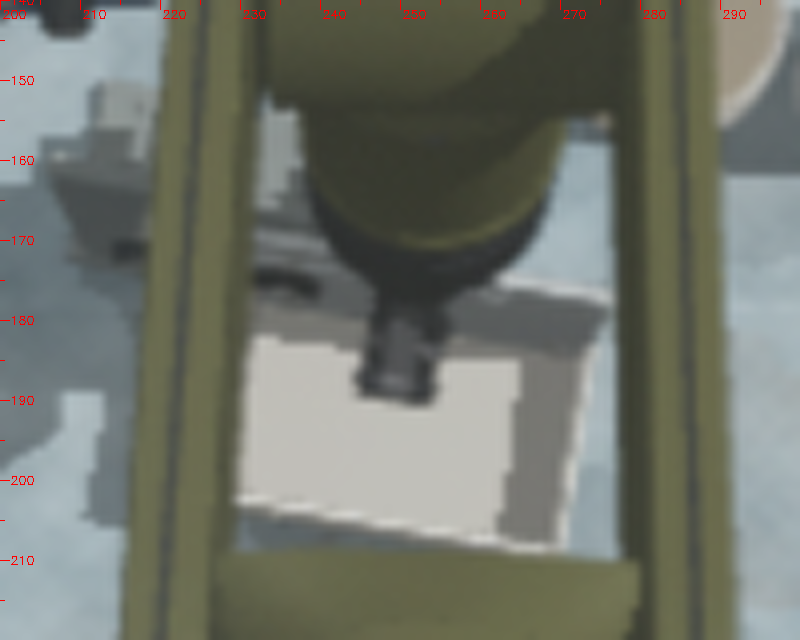

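Call:
{"api": "send_rows", "payload": {
  "increments": [
    [0,0,0,4,0,0,5],
    [0,0,0,10,0,0,5],
    [0,0,0,16,0,0,5],
    [0,0,0,22,0,0,5],
    [0,0,0,28,0,0,5],
    [0,0,0,34,0,0,5],
    [0,0,0,40,0,0,5],
    [0,0,0,46,0,0,5],
    [0,0,0,52,0,0,5],
    [0,0,0,58,0,0,5],
    [0,0,0,64,0,0,5],
    [0,0,0,66,0,0,5]
  ]
}}

```text
clock: 10.95
tool_pos: [0.5853, 0.0947, 0.1157]
tcp_rot: [-3.141, -0.0, 1.397]
contact_force: [-0.4, -0.2, -2.5]
finger_gap: 0.0111
```

Run:
```python
from h import *
from cell import manip
im=manip.snapshot('scene')[:,:,::-1];t=manip.snapshot('top')[:,:,::-1]; st()
g(im,190,160,270,220,10,'pics/s17.png');g(t,180,140,280,220,8,'pics/t17.png')
w=stand([-8,0,0]); row([w[0]-.0008,w[1]-.0006,.0768+.039],1.5708+SY)
```

```text
{'clock': np.float64(11.05), 'tool_pos': array([0.5852, 0.0941, 0.1156]), 'tcp_rot': array([-3.1409e+00,  3.0000e-04,  1.3971e+00]), 'contact_force': array([-0.1453, -0.333 , -2.5611]), 'moment': array([-0.0171, -0.0288, -0.0264]), 'finger_gap': np.float64(0.0111)}
[ 0.088  0.402  1.578 -0.     1.162  0.262]
row [-0.0007  0.0003  0.0013] [ 3.8 -0.  -0.2]
```

View pics/s17.png

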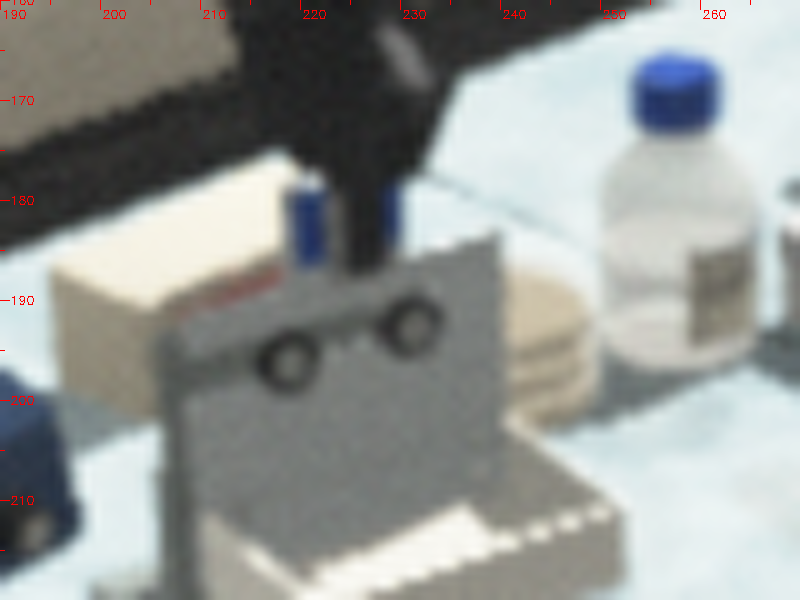

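View pics/t17.png

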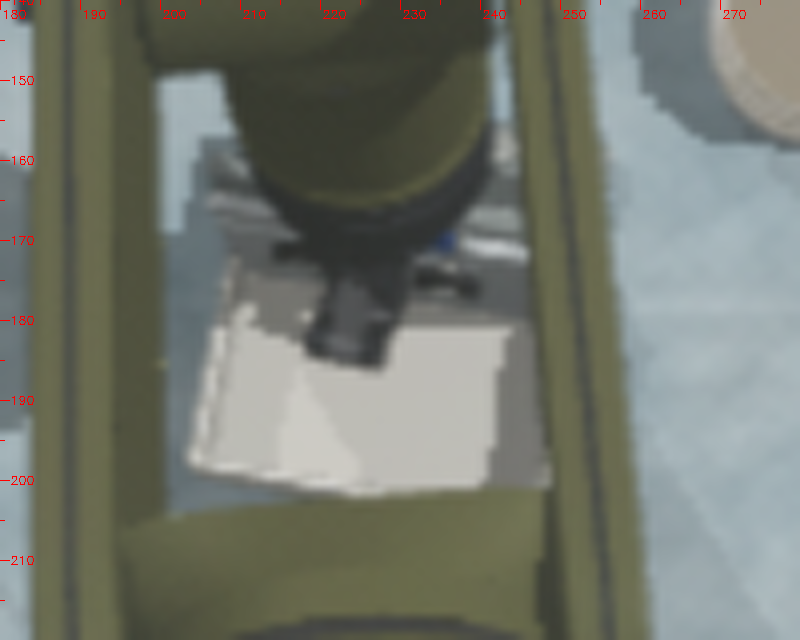

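Call:
{"api": "send_rows", "payload": {
  "increments": [
    [0,0,0,2,0,0,5],
    [0,0,0,4,0,0,5],
    [0,0,0,4,0,0,5],
    [0,0,0,4,0,0,5]
  ]
}}

```text
clock: 11.38
tool_pos: [0.5858, 0.0979, 0.1157]
tcp_rot: [-3.141, 0.0, 1.397]
contact_force: [0.0, -1.2, -2.9]
finger_gap: 0.0114
```

Call:
{"api": "send_rows", "payload": {
  "increments": [
    [0,0,0,1,0,0,5],
    [0,0,0,2,0,0,5],
    [0,0,0,2,0,0,5],
    [0,0,0,2,0,0,5]
  ]
}}

```text
clock: 11.72
tool_pos: [0.5862, 0.0998, 0.1157]
tcp_rot: [-3.141, 0.0, 1.397]
contact_force: [-0.3, 0.1, -2.5]
finger_gap: 0.0112
```

Call:
{"api": "send_rows", "payload": {
  "increments": [
    [0,0,0,1,0,0,5],
    [0,0,0,2,0,0,5],
    [0,0,0,2,0,0,5],
    [0,0,0,2,0,0,5]
  ]
}}

```text
clock: 12.05
tool_pos: [0.5862, 0.1002, 0.1155]
tcp_rot: [-3.141, 0.003, 1.397]
contact_force: [-1.0, -4.7, -2.2]
finger_gap: 0.0113
```

Call:
{"api": "send_rows", "payload": {
  "increments": [
    [0,0,0,-0.5,0,1,5],
    [0,0,0,-0.5,0,2,5],
    [0,0,0,-0.5,0,3,5],
    [0,0,0,-0.5,0,3,5],
    [0,0,0,-0.5,0,3,5]
  ]
}}

```text
clock: 12.47
tool_pos: [0.5861, 0.0999, 0.1123]
tcp_rot: [-3.14, 0.003, 1.397]
contact_force: [-0.1, -0.7, -3.2]
finger_gap: 0.0113
```

Call:
{"api": "send_rows", "payload": {
  "increments": [
    [0,0,0,0,0,0.5,5],
    [0,0,0,0,0,1,5],
    [0,0,0,0,0,1,5],
    [0,0,0,0,0,1,5]
  ]
}}

```text
clock: 12.8
tool_pos: [0.5861, 0.0999, 0.1117]
tcp_rot: [-3.141, 0.003, 1.397]
contact_force: [-1.1, -0.8, 1.4]
finger_gap: 0.0114
```

Call:
{"api": "send_rows", "payload": {
  "increments": [
    [0,0,0,0,0,0,16],
    [0,0,0,0,0,0,22],
    [0,0,0,0,0,0,30],
    [0,0,0,0,0,0,40],
    [0,0,0,0,0,0,60],
    [0,0,0,0,0,0,60]
  ]
}}

```text
clock: 13.3
tool_pos: [0.5862, 0.1, 0.1117]
tcp_rot: [-3.141, 0.003, 1.397]
contact_force: [-0.0, 0.1, -0.5]
finger_gap: 0.0605
```

Run:
```python
from h import *
from cell import manip
im=manip.snapshot('scene')[:,:,::-1]; st()
g(im,190,160,270,220,10,'pics/s18.png')
```

```text
{'clock': np.float64(13.35), 'tool_pos': array([0.5862, 0.1   , 0.1117]), 'tcp_rot': array([-3.1408e+00,  3.0000e-03,  1.3974e+00]), 'contact_force': array([ 0.403 , -0.4051, -0.3008]), 'moment': array([ 0.0131, -0.0329, -0.0133]), 'finger_gap': np.float64(0.0599)}
[ 0.1    0.409  1.578 -0.003  1.157  0.274]
```

View pics/s18.png

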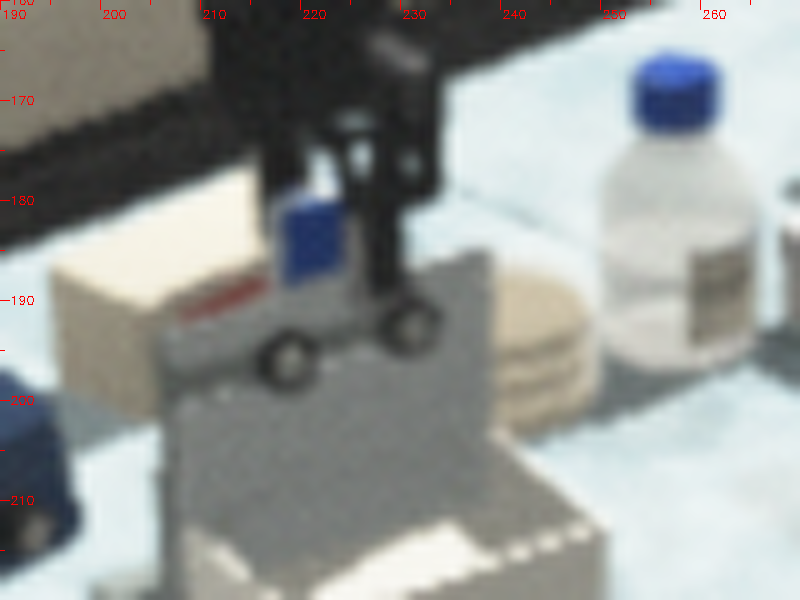

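Call:
{"api": "send_rows", "payload": {
  "increments": [
    [0,0,0,0,0,-10,60],
    [0,0,0,0,0,-25,60],
    [0,0,0,0,0,-45,70],
    [0,0,0,0,0,-70,80],
    [0,0,0,0,0,-100,85],
    [0,0,0,0,0,-110,85],
    [0,0,0,0,0,-110,85],
    [0,0,0,0,0,-110,85]
  ]
}}

```text
clock: 14.02
tool_pos: [0.5865, 0.1003, 0.2223]
tcp_rot: [3.141, 0.003, 1.397]
contact_force: [-0.4, -0.1, -0.6]
finger_gap: 0.0846
```

Run:
```python
from h import *
from cell import manip
im=manip.snapshot('scene')[:,:,::-1];t=manip.snapshot('top')[:,:,::-1]; st()
cv2.imwrite('pics/s19f.png',im);cv2.imwrite('pics/t19f.png',t)
g(im,185,150,285,240,8,'pics/s19.png');g(t,355,195,415,240,12,'pics/t19.png')
```

```text
{'clock': np.float64(14.1167), 'tool_pos': array([0.5851, 0.1001, 0.2201]), 'tcp_rot': array([-3.138 ,  0.0038,  1.3973]), 'contact_force': array([-0.2054,  0.2869,  0.531 ]), 'moment': array([-0.0222, -0.045 ,  0.0075]), 'finger_gap': np.float64(0.085)}
[ 0.1    0.319  1.427 -0.003  1.4    0.274]
```

View pics/s19f.png

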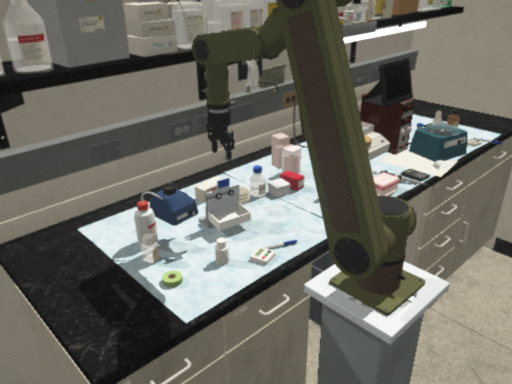

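View pics/s19.png

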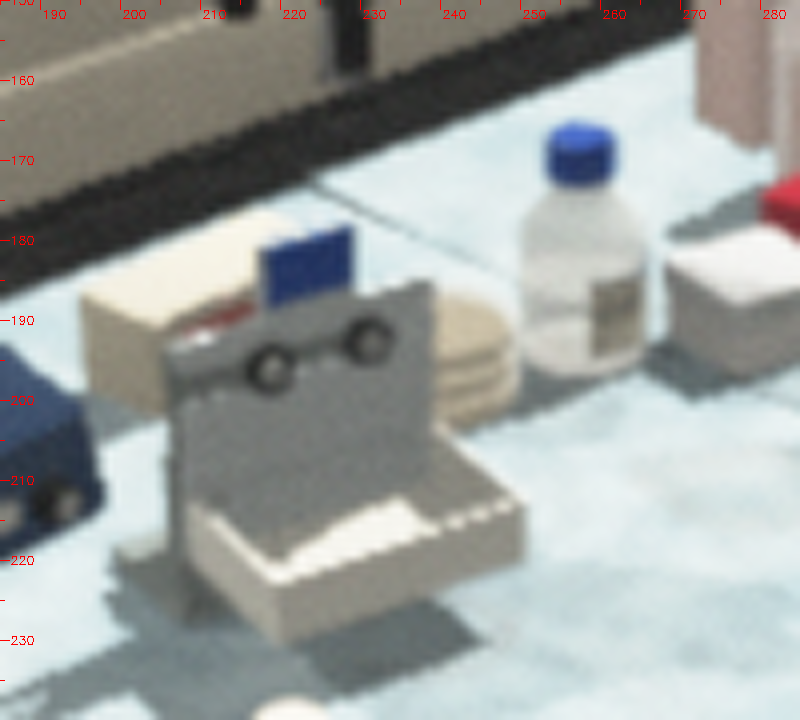

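View pics/t19.png

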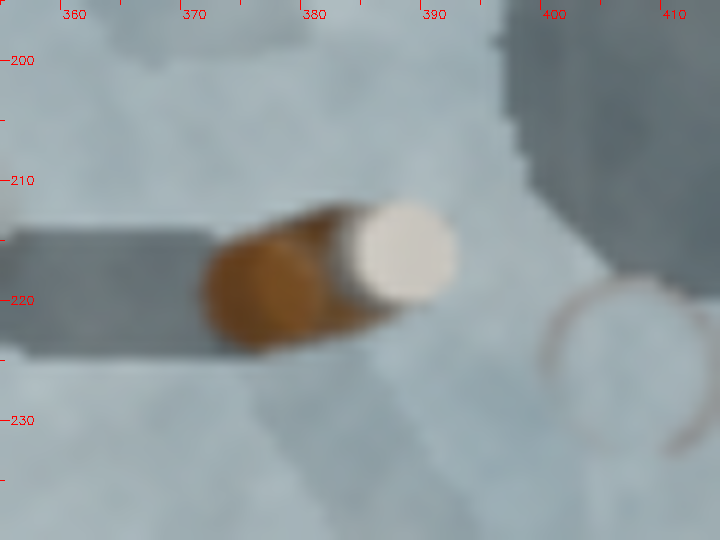

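View pics/t19f.png

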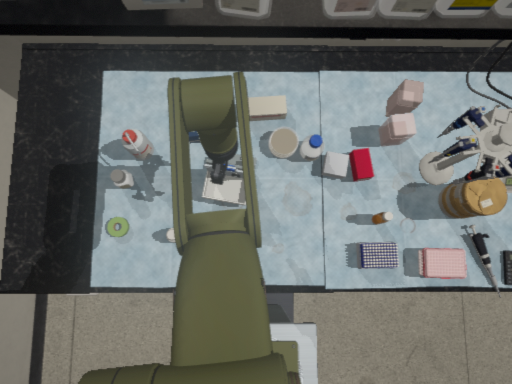

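Run:
```python
from h import *
print(onz('top',388.1,215.6,.112),onz('top',376.9,218.8,0))
for p in [(.4605,-.3525,.112),(.4605,-.3525,0)]: print(proj('top',p),proj('scene',p))
for y in (-1.57,-.8,0,.8,1.57): pass
st()
```

```text
[ 0.45989483 -0.35224362  0.112     ] [ 0.46081544 -0.35609098  0.        ]
[388.17931497 215.38540459] [329.87937329 170.21049423]
[375.74901078 218.90166295] [328.23601796 195.09878802]
{'clock': np.float64(14.1167), 'tool_pos': array([0.5851, 0.1001, 0.2201]), 'tcp_rot': array([-3.138 ,  0.0038,  1.3973]), 'contact_force': array([-0.2054,  0.2869,  0.531 ]), 'moment': array([-0.0222, -0.045 ,  0.0075]), 'finger_gap': np.float64(0.085)}
[ 0.1    0.319  1.427 -0.003  1.4    0.274]
```

```bash
python3 -c "
from h import *
row([.4603,-.354,.16],2.967)"
```

```text
row [-5.9000e-03  2.0000e-04 -1.5697e+00] [-468.6  -44.3   62.1]
```

Call:
{"api": "send_rows", "payload": {
  "increments": [
    [0,0,-0.05,-10,-1,0,85],
    [0,0,-0.11,-30,-3,0,85],
    [0,0,-0.18,-60,-6,0,85],
    [0,0,-0.26,-90,-8,0,85],
    [0,0,-0.35,-120,-11,0,85],
    [0,0,-0.44,-150,-14,0,85],
    [0,0,-0.53,-180,-17,0,85],
    [0,0,-0.63,-210,-20,0,85],
    [0,0,-0.73,-240,-23,0,85],
    [0,0,-0.83,-270,-26,0,85],
    [0,0,-0.94,-300,-28,0,85],
    [0,0,-1.05,-325,-31,0,85]
  ]
}}

```text
clock: 15.12
tool_pos: [0.4967, -0.216, 0.2194]
tcp_rot: [-3.135, -0.005, 2.452]
contact_force: [-0.5, 0.3, -0.6]
finger_gap: 0.085
```

```bash
python3 -c "
from h import *
st();row([.4603,-.354,.12],2.967)"
```

```text
{'clock': np.float64(15.1167), 'tool_pos': array([ 0.4967, -0.216 ,  0.2194]), 'tcp_rot': array([-3.1353, -0.0048,  2.4521]), 'contact_force': array([-0.4994,  0.2699, -0.5965]), 'moment': array([ 0.0253, -0.0258,  0.0139]), 'finger_gap': np.float64(0.085)}
[-0.484  0.247  1.535 -0.005  1.366 -1.365]
row [-0.005  -0.0063 -0.5148] [ -60.1 -129.    99.9]
```

Call:
{"api": "send_rows", "payload": {
  "increments": [
    [-0.002,-0.003,-0.06,-8,-18,8,85],
    [-0.004,-0.005,-0.13,-16,-36,20,85],
    [-0.005,-0.006,-0.2,-25,-55,35,85],
    [-0.005,-0.006,-0.28,-34,-74,50,85],
    [-0.005,-0.006,-0.36,-43,-93,65,85],
    [-0.005,-0.006,-0.44,-52,-112,80,85],
    [-0.005,-0.006,-0.515,-60,-129,100,85],
    [-0.005,-0.006,-0.515,-60,-129,100,85],
    [-0.005,-0.006,-0.515,-60,-129,100,85],
    [-0.005,-0.006,-0.515,-60,-129,100,85]
  ]
}}

```text
clock: 15.95
tool_pos: [0.4597, -0.3529, 0.119]
tcp_rot: [3.14, -0.002, 2.965]
contact_force: [0.0, 0.1, 0.1]
finger_gap: 0.0852
```

Run:
```python
from h import *
from cell import manip
im=manip.snapshot('scene')[:,:,::-1];t=manip.snapshot('top')[:,:,::-1]; st()
cv2.imwrite('pics/s20f.png',im);g(im,285,110,385,210,7,'pics/s20.png');g(t,355,175,435,240,9,'pics/t20.png')
row([.4603,-.354,.042],2.967)
```

```text
{'clock': np.float64(16.05), 'tool_pos': array([ 0.4607, -0.3531,  0.1204]), 'tcp_rot': array([3.1413e+00, 1.0000e-04, 2.9672e+00]), 'contact_force': array([ 0.1222, -0.0743,  0.3594]), 'moment': array([-0.0445,  0.0205,  0.0442]), 'finger_gap': np.float64(0.0848)}
[-0.727  0.381  1.6    0.     1.161 -2.124]
row [0.0003 0.0001 0.0002] [ 0.2 -1.  78.4]
```

View pics/s20f.png

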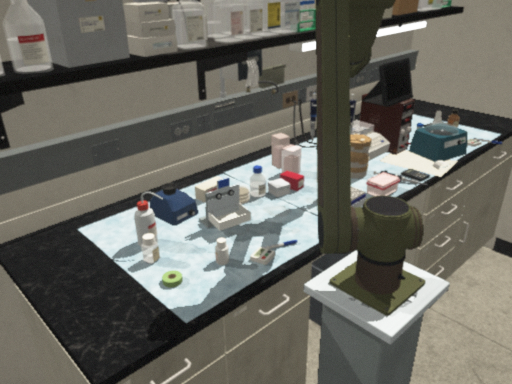

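View pics/t20.png

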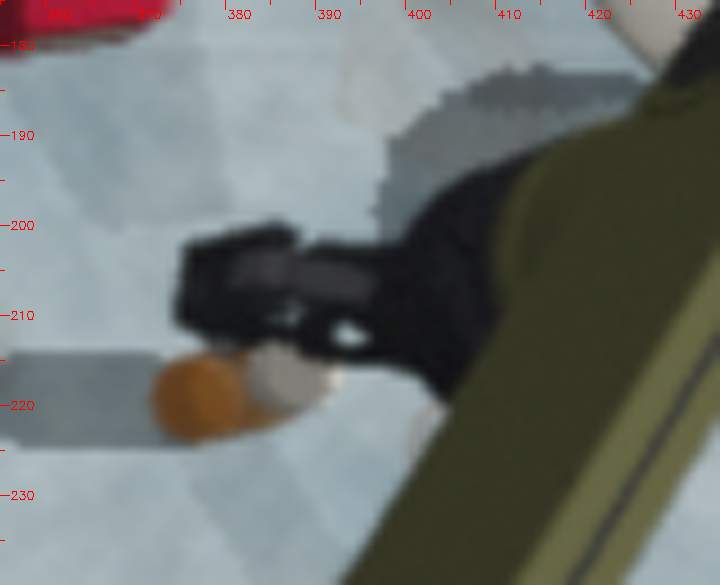

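Run:
```python
from h import *
for z in (.133,.17,.2): print(z,proj('top',[.4692,-.304,z]),proj('top',[.4607,-.3531,z]))
```

```text
0.133 [373.17386888 211.49758952] [390.9983921  214.57580165]
0.17 [377.41064049 210.02174838] [395.84448127 213.20453569]
0.2 [381.06403921 208.74911992] [400.02337464 212.02206173]
```

Call:
{"api": "send_rows", "payload": {
  "increments": [
    [0,0,0,0,-1,8,85],
    [0,0,0,0,-1,18,85],
    [0,0,0,0,-1,28,85],
    [0,0,0,0,-1,38,85],
    [0,0,0,0,-1,48,85],
    [0,0,0,0,-1,58,85],
    [0,0,0,0,-1,66,85],
    [0,0,0,0,-1,73,85],
    [0,0,0,0,-1,78,85],
    [0,0,0,0,-1,78,85],
    [0,0,0,0,-1,78,85]
  ]
}}

```text
clock: 16.97
tool_pos: [0.4604, -0.3541, 0.0421]
tcp_rot: [3.141, -0.0, 2.967]
contact_force: [-0.1, -0.9, -0.8]
finger_gap: 0.0851
```

Run:
```python
from h import *
from cell import manip
t=manip.snapshot('top')[:,:,::-1]; st()
g(t,355,175,435,240,9,'pics/t21.png')
```

```text
{'clock': np.float64(17.0167), 'tool_pos': array([ 0.4607, -0.3543,  0.0425]), 'tcp_rot': array([3.1415e+00, 5.0000e-04, 2.9672e+00]), 'contact_force': array([ 0.9594, -1.2095, -1.0666]), 'moment': array([-0.0191, -0.0655,  0.0176]), 'finger_gap': np.float64(0.0852)}
[-0.728  0.469  1.686  0.     0.987 -2.125]
```

View pics/t21.png

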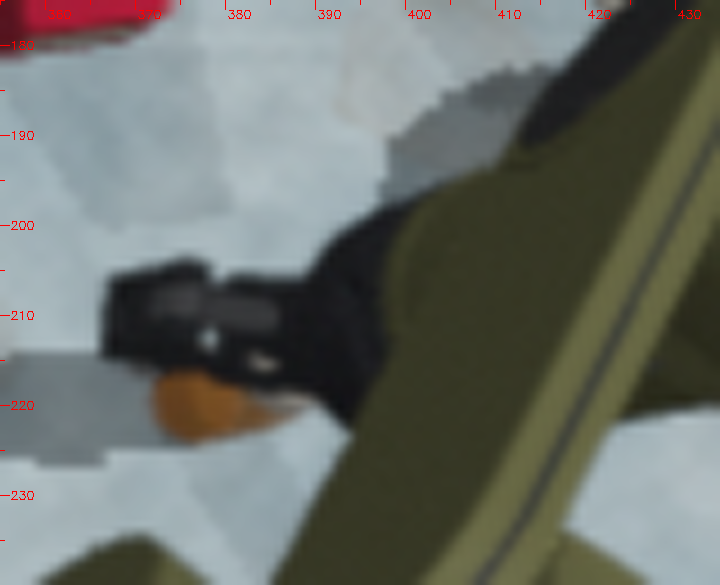

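Call:
{"api": "send_rows", "payload": {
  "increments": [
    [0,0,0,0,0,0,70],
    [0,0,0,0,0,0,55],
    [0,0,0,0,0,0,40],
    [0,0,0,0,0,0,30],
    [0,0,0,0,0,0,20],
    [0,0,0,0,0,0,20],
    [0,0,0,0,0,0,20],
    [0,0,0,0,0,0,20],
    [0,0,0,0,0,0,20]
  ]
}}

```text
clock: 17.77
tool_pos: [0.461, -0.3542, 0.0431]
tcp_rot: [3.142, 0.001, 2.967]
contact_force: [0.1, 2.4, 6.9]
finger_gap: 0.0261
```

Run:
```python
from h import *
from cell import manip
t=manip.snapshot('top')[:,:,::-1]; st()
g(t,355,175,435,240,9,'pics/t22.png')
```

```text
{'clock': np.float64(17.8167), 'tool_pos': array([ 0.461 , -0.3542,  0.0431]), 'tcp_rot': array([3.1415e+00, 1.3000e-03, 2.9670e+00]), 'contact_force': array([0.3952, 1.5027, 6.1334]), 'moment': array([ 0.332 ,  0.0577, -0.0378]), 'finger_gap': np.float64(0.0261)}
[-7.280e-01  4.680e-01  1.685e+00  1.000e-03  9.870e-01 -2.125e+00]
```

View pics/t22.png

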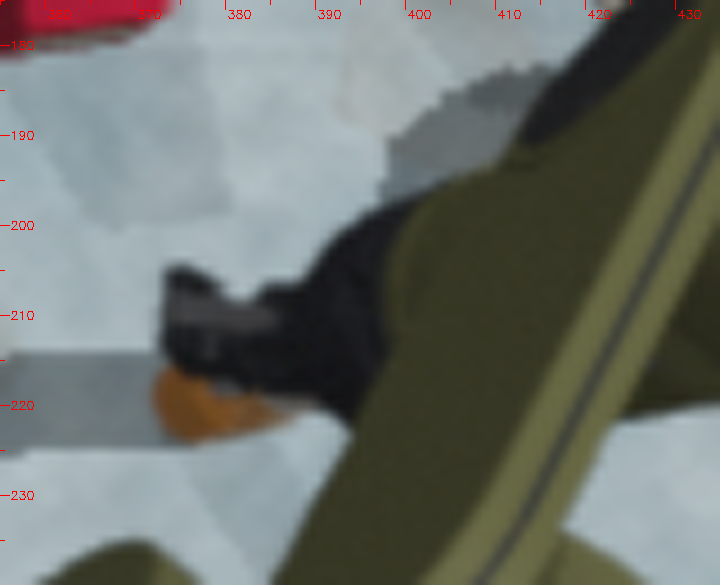

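Call:
{"api": "send_rows", "payload": {
  "increments": [
    [0,0,0,0,0,-4,20],
    [0,0,0,0,0,-10,20],
    [0,0,0,0,0,-18,20],
    [0,0,0,0,0,-28,20],
    [0,0,0,0,0,-40,20],
    [0,0,0,0,0,-52,20],
    [0,0,0,0,0,-64,20],
    [0,0,0,0,0,-76,20],
    [0,0,0,0,0,-88,20],
    [0,0,0,0,0,-100,20],
    [0,0,0,0,0,-110,20],
    [0,0,0,0,0,-110,20]
  ]
}}

```text
clock: 18.82
tool_pos: [0.4623, -0.3555, 0.1561]
tcp_rot: [-3.139, 0.006, 2.967]
contact_force: [0.9, 0.1, -0.6]
finger_gap: 0.0257
```

Run:
```python
from h import *
from cell import manip
im=manip.snapshot('scene')[:,:,::-1];t=manip.snapshot('top')[:,:,::-1]; st()
g(t,355,175,435,240,9,'pics/t23.png');g(im,185,150,285,240,8,'pics/s23.png')
g(t,195,140,265,210,10,'pics/t23b.png')
```

```text
{'clock': np.float64(18.9167), 'tool_pos': array([ 0.4611, -0.3545,  0.1537]), 'tcp_rot': array([-3.1409e+00,  2.4000e-03,  2.9670e+00]), 'contact_force': array([-0.1118,  0.0026, -1.6556]), 'moment': array([-0.0209, -0.0276, -0.0102]), 'finger_gap': np.float64(0.0261)}
[-7.280e-01  3.500e-01  1.556e+00  1.000e-03  1.233e+00 -2.125e+00]
```

View pics/t23.png

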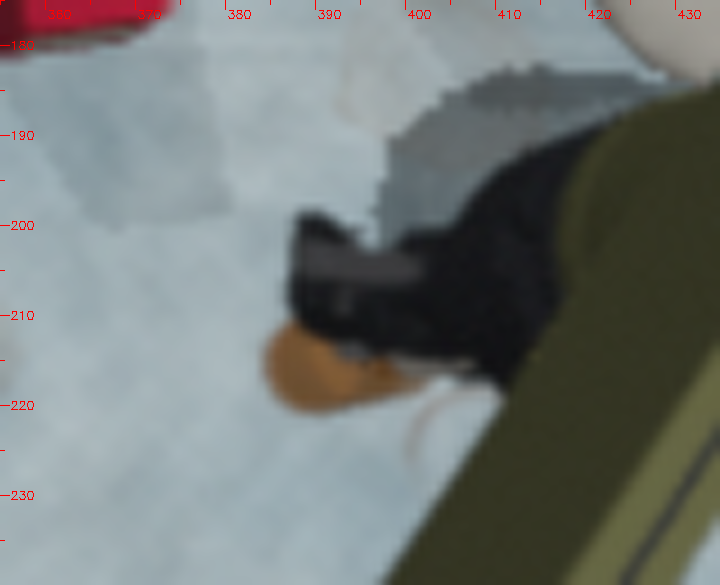

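View pics/t23b.png

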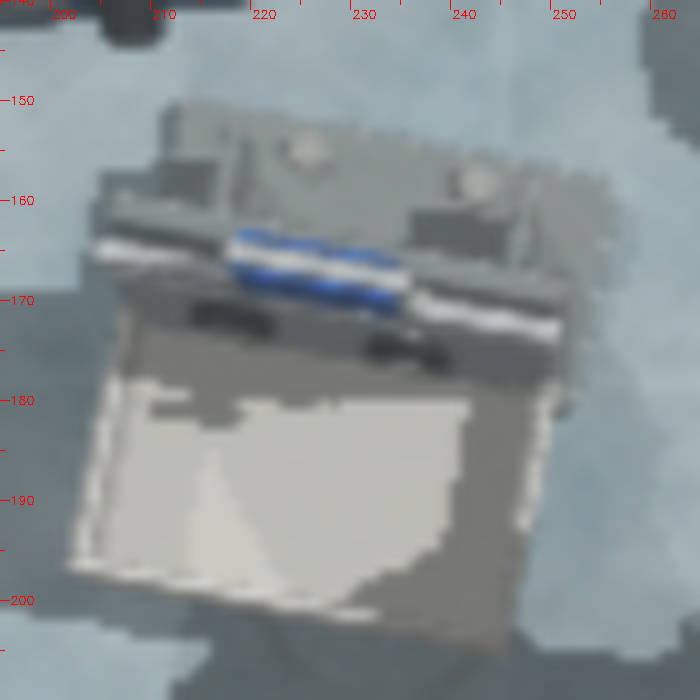

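View pics/s23.png

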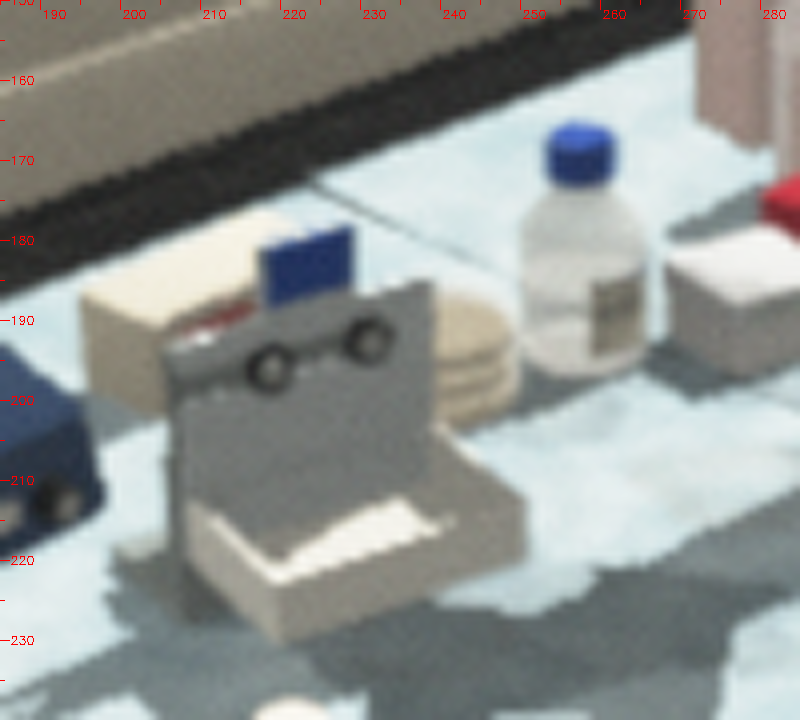

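Run:
```python
from h import *
print('base',onz('top',388.4,215.0,.1106))
def cp(p,lean): # caddy->world with lean about pin axis line
    from_p=np.array([-8,0,131.])  # pivot top of pin stand frame
    q=R.from_euler('y',lean).apply(np.array(p)-[0,0,96])+from_p
    return stand(q)
for lean in (0,-.05,-.1,.05):
    L=[proj('top',cp(p,lean))+.5 for p in ((-83,65,34),(-83,-65,34),(0,65,112),(0,-65,112))]+[proj('scene',cp(p,lean))+.5 for p in ((-83,65,34),(-83,-65,34),(-83,65,0),(-83,-65,0))]
    print(lean,np.round(np.array(L),1).tolist(), cp((-41,0,4),lean))
```

```text
base [ 0.46172492 -0.35367312  0.1106    ]
0 [[202.1, 198.2], [246.0, 205.9], [204.6, 164.8], [251.1, 173.0], [219.7, 222.3], [251.5, 211.7], [220.2, 230.8], [251.7, 220.0]] [0.5462484 0.1055313 0.039    ]
-0.05 [[202.5, 197.3], [246.2, 205.0], [204.6, 165.1], [251.1, 173.2], [219.3, 222.9], [251.1, 212.4], [219.5, 231.2], [251.0, 220.4]] [0.55082671 0.10472181 0.03706583]
-0.1 [[202.8, 196.3], [246.5, 204.0], [204.5, 165.3], [251.0, 173.5], [218.9, 223.5], [250.6, 212.9], [218.9, 231.5], [250.2, 220.7]] [0.55549449 0.10389651 0.03536645]
0.05 [[201.7, 199.0], [245.8, 206.8], [204.7, 164.5], [251.2, 172.7], [220.0, 221.6], [252.0, 211.0], [220.8, 230.3], [252.4, 219.5]] [0.541771   0.10632294 0.04116412]
```

```bash
python3 -c "
from h import *
row([.5405,.1063,.154],2.9666)"
```

```text
row [-0.0007  0.0024  0.0004] [  1.8 467.6  -0.6]
```

Call:
{"api": "send_rows", "payload": {
  "increments": [
    [0,0,0,0,8,0,20],
    [0,0,0,0,24,0,20],
    [0,0,0,0,46,0,20],
    [0,0,0,0,70,0,20],
    [0,0,0,0,95,0,20],
    [0,0,0,0,120,0,20],
    [0,0,0,0,145,0,20],
    [0,0,0,0,170,0,20],
    [0,0,0,0,195,0,20],
    [0,0,0,0,220,0,20],
    [0,0,0,0,245,0,20],
    [0,0,0,0,270,0,20]
  ]
}}

```text
clock: 19.92
tool_pos: [0.5068, -0.0857, 0.1527]
tcp_rot: [3.141, 0.0, 2.967]
contact_force: [-0.2, -0.7, -1.0]
finger_gap: 0.026
```

```bash
python3 -c "
from h import *
st();row([.5405,.1063,.154],2.9666)"
```

```text
{'clock': np.float64(19.9167), 'tool_pos': array([ 0.5068, -0.0857,  0.1527]), 'tcp_rot': array([3.1415e+00, 2.0000e-04, 2.9675e+00]), 'contact_force': array([-0.1657, -0.6679, -0.9976]), 'moment': array([-0.012 , -0.0734,  0.014 ]), 'finger_gap': np.float64(0.026)}
[-0.25   0.262  1.695  0.     1.184 -1.647]
row [0.0001 0.0002 0.0009] [ 1.000e-01  1.949e+02 -1.300e+00]
```

Call:
{"api": "send_rows", "payload": {
  "increments": [
    [0,0,0,0,25,-1,20],
    [0,0,0,0,50,-1,20],
    [0,0,0,0,75,-1,20],
    [0,0,0,0,100,-1,20],
    [0,0,0,0,125,-1,20],
    [0,0,0,0,148,-1,20],
    [0,0,0,0,168,-1,20],
    [0,0,0,0,184,-1,20],
    [0,0,0,0,193,-1,20],
    [0,0,0,0,195,-1,20],
    [0,0,0,0,195,-1,20],
    [0,0,0,0,195,-1,20]
  ]
}}

```text
clock: 20.92
tool_pos: [0.5398, 0.106, 0.1534]
tcp_rot: [-3.141, -0.001, 2.968]
contact_force: [-0.2, 0.1, -0.8]
finger_gap: 0.0261
```

Run:
```python
from h import *
from cell import manip
im=manip.snapshot('scene')[:,:,::-1];t=manip.snapshot('top')[:,:,::-1]; st()
g(t,185,140,265,210,9,'pics/t24.png');g(im,185,150,285,240,8,'pics/s24.png')
row([.5405,.1063,.154],2.9666)
for z in (0,.02): print(proj('scene',[.541,.107,.11]),proj('top',[.541,.107,.11]),proj('scene',[.541,.107,.222]))
```

```text
{'clock': np.float64(21.0167), 'tool_pos': array([0.5401, 0.1056, 0.1536]), 'tcp_rot': array([-3.1412e+00, -4.0000e-04,  2.9666e+00]), 'contact_force': array([-0.1897, -0.7718, -1.0711]), 'moment': array([-0.0166, -0.0458,  0.0094]), 'finger_gap': np.float64(0.0259)}
[ 0.116  0.31   1.62  -0.     1.212 -1.279]
row [-0.0004 -0.0004  0.    ] [-0.2  0.8 -0.4]
[229.50120402 202.08081543] [224.86343012 186.9551989 ] [228.16121767 173.0290381 ]
[229.50120402 202.08081543] [224.86343012 186.9551989 ] [228.16121767 173.0290381 ]
```

View pics/t24.png

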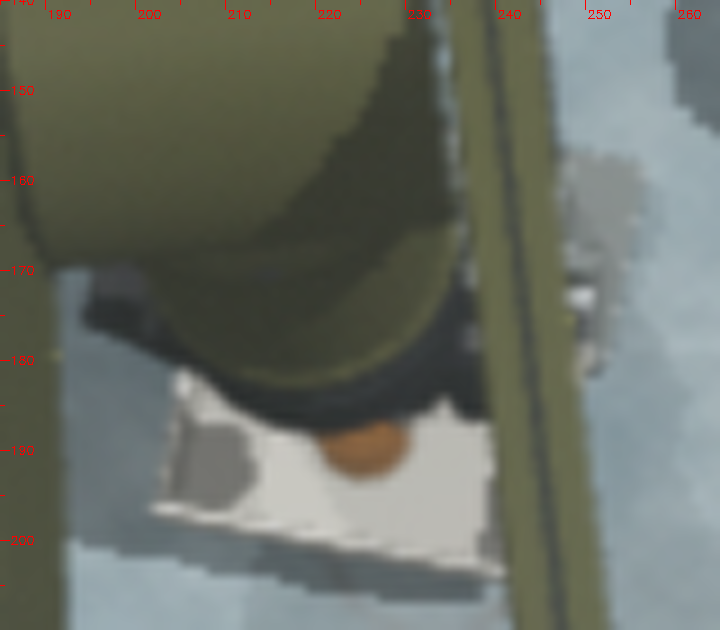

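View pics/s24.png

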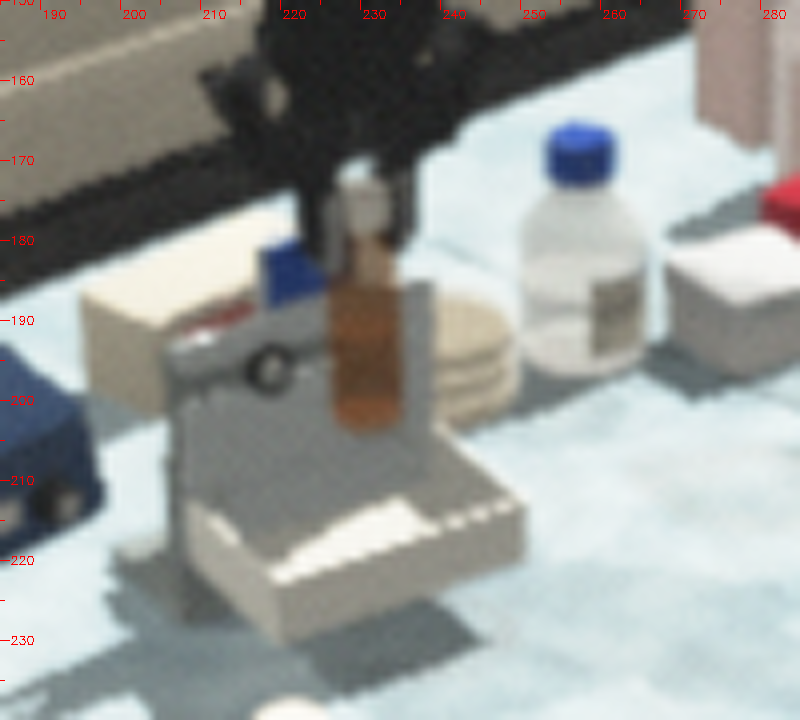

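Call:
{"api": "send_rows", "payload": {
  "increments": [
    [0,0,0,0,0,6,20],
    [0,0,0,0,0,14,20],
    [0,0,0,0,0,22,20],
    [0,0,0,0,0,30,20],
    [0,0,0,0,0,38,20],
    [0,0,0,0,0,46,20],
    [0,0,0,0,0,54,20],
    [0,0,0,0,0,60,20],
    [0,0,0,0,0,64,20],
    [0,0,0,0,0,66,20],
    [0,0,0,0,0,66,20],
    [0,0,0,0,0,66,20]
  ]
}}

```text
clock: 22.02
tool_pos: [0.5404, 0.1056, 0.0877]
tcp_rot: [-3.141, 0.0, 2.967]
contact_force: [1.2, -0.3, -0.9]
finger_gap: 0.0259
```

Run:
```python
from h import *
from cell import manip
im=manip.snapshot('scene')[:,:,::-1];t=manip.snapshot('top')[:,:,::-1]; st()
g(im,185,150,285,240,8,'pics/s25.png')
```

```text
{'clock': np.float64(22.1167), 'tool_pos': array([0.5406, 0.1056, 0.0881]), 'tcp_rot': array([-3.1415e+00,  7.0000e-04,  2.9667e+00]), 'contact_force': array([ 0.0149, -0.0918, -2.2354]), 'moment': array([ 0.0229, -0.0032,  0.0174]), 'finger_gap': np.float64(0.0264)}
[ 0.116  0.379  1.703 -0.     1.059 -1.279]
```

View pics/s25.png

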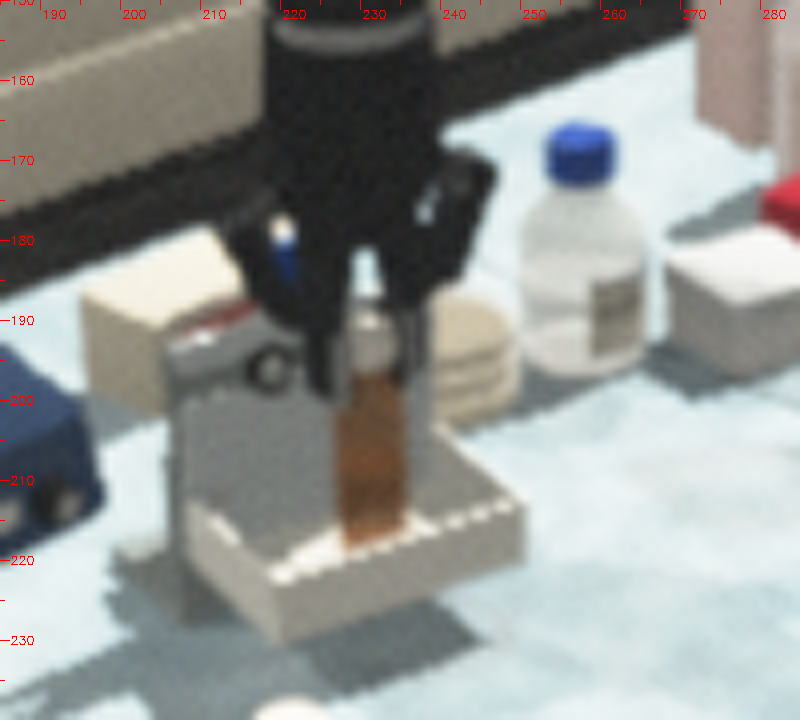

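Call:
{"api": "send_rows", "payload": {
  "increments": [
    [0,0,0,0,0,1,20],
    [0,0,0,0,0,2,20],
    [0,0,0,0,0,3,20],
    [0,0,0,0,0,4,20],
    [0,0,0,0,0,4,20]
  ]
}}

```text
clock: 22.53
tool_pos: [0.5404, 0.1056, 0.0839]
tcp_rot: [-3.141, 0.0, 2.967]
contact_force: [-0.5, 0.1, -0.7]
finger_gap: 0.0259
```

Call:
{"api": "send_rows", "payload": {
  "increments": [
    [0,0,0,0,0,1,20],
    [0,0,0,0,0,2,20],
    [0,0,0,0,0,2,20],
    [0,0,0,0,0,2,20]
  ]
}}

```text
clock: 22.87
tool_pos: [0.5403, 0.1056, 0.0818]
tcp_rot: [-3.141, 0.0, 2.967]
contact_force: [0.1, 0.2, -1.5]
finger_gap: 0.0258
```

Call:
{"api": "send_rows", "payload": {
  "increments": [
    [0,0,0,0,0,1,20],
    [0,0,0,0,0,1.5,20],
    [0,0,0,0,0,1.5,20],
    [0,0,0,0,0,1.5,20]
  ]
}}

```text
clock: 23.2
tool_pos: [0.5403, 0.1056, 0.0803]
tcp_rot: [-3.141, 0.0, 2.967]
contact_force: [0.0, 0.8, -0.1]
finger_gap: 0.026
```

Call:
{"api": "send_rows", "payload": {
  "increments": [
    [0,0,0,0,0,1,20],
    [0,0,0,0,0,1.5,20],
    [0,0,0,0,0,1.5,20],
    [0,0,0,0,0,1.5,20]
  ]
}}

```text
clock: 23.53
tool_pos: [0.541, 0.1058, 0.0794]
tcp_rot: [3.141, 0.002, 2.967]
contact_force: [-0.3, 1.3, 5.7]
finger_gap: 0.0261
```

Call:
{"api": "send_rows", "payload": {
  "increments": [
    [0,0,0,0,0,-0.3,20],
    [0,0,0,0,0,-0.5,20],
    [0,0,0,0,0,-0.5,30],
    [0,0,0,0,0,-0.5,36],
    [0,0,0,0,0,-0.5,44],
    [0,0,0,0,0,-0.5,50],
    [0,0,0,0,0,-0.5,50],
    [0,0,0,0,0,-0.5,50]
  ]
}}

```text
clock: 24.2
tool_pos: [0.541, 0.1058, 0.0799]
tcp_rot: [3.141, 0.001, 2.967]
contact_force: [0.2, 0.2, 0.2]
finger_gap: 0.0497
```

Run:
```python
from h import *
from cell import manip
im=manip.snapshot('scene')[:,:,::-1]; st()
g(im,185,150,285,240,8,'pics/s26.png')
```

```text
{'clock': np.float64(24.25), 'tool_pos': array([0.541 , 0.1058, 0.0799]), 'tcp_rot': array([3.1412e+00, 1.5000e-03, 2.9666e+00]), 'contact_force': array([-0.3845, -0.0153,  0.4328]), 'moment': array([ 0.0295,  0.0386, -0.0002]), 'finger_gap': np.float64(0.0501)}
[ 0.116  0.388  1.713 -0.     1.039 -1.279]
```

View pics/s26.png

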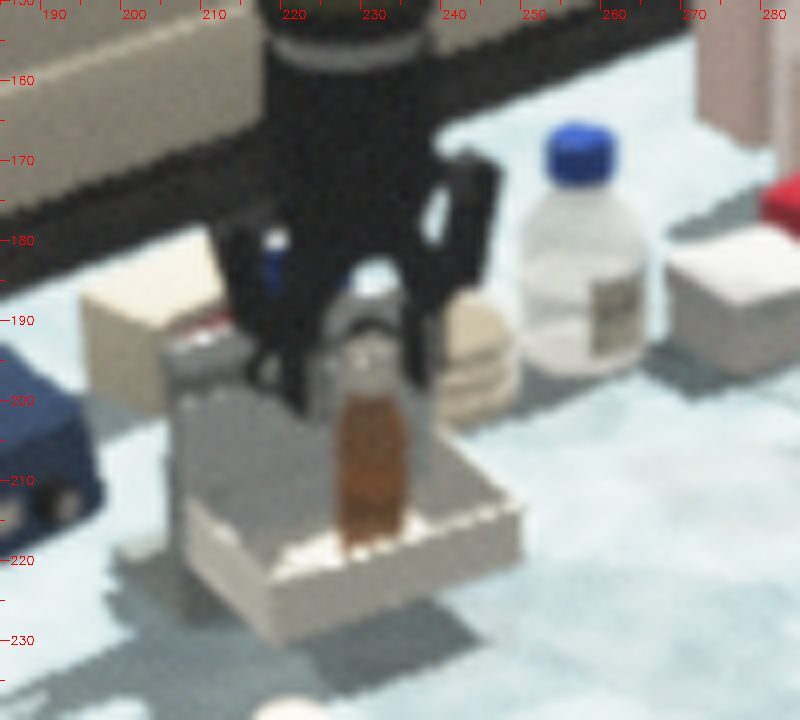

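Call:
{"api": "send_rows", "payload": {
  "increments": [
    [0,0,0,0,0,-5,50],
    [0,0,0,0,0,-12,50],
    [0,0,0,0,0,-22,50],
    [0,0,0,0,0,-36,50],
    [0,0,0,0,0,-54,50],
    [0,0,0,0,0,-75,50],
    [0,0,0,0,0,-100,50],
    [0,0,0,0,0,-125,50],
    [0,0,0,0,0,-140,50],
    [0,0,0,0,0,-140,50]
  ]
}}

```text
clock: 25.08
tool_pos: [0.5438, 0.1062, 0.2253]
tcp_rot: [3.138, 0.011, 2.967]
contact_force: [-0.2, 0.8, 0.1]
finger_gap: 0.0503
```

Call:
{"api": "send_rows", "payload": {
  "increments": [
    [0,0,0,20,-20,0,50],
    [0,0,0,40,-50,0,50],
    [0,0,0,60,-85,0,50],
    [0,0,0,80,-120,0,50],
    [0,0,0,80,-155,0,50],
    [0,0,0,80,-190,0,50],
    [0,0,0,80,-220,0,50],
    [0,0,0,80,-220,0,50],
    [0,0,0,80,-220,0,50],
    [0,0,0,80,-220,0,50],
    [0,0,0,80,-220,0,50]
  ]
}}

```text
clock: 26.0
tool_pos: [0.4266, -0.0956, 0.2235]
tcp_rot: [3.138, 0.01, 2.967]
contact_force: [0.1, -0.0, 0.0]
finger_gap: 0.05
```

Run:
```python
from h import *
from cell import manip
im=manip.snapshot('scene')[:,:,::-1];t=manip.snapshot('top')[:,:,::-1]; st()
cv2.imwrite('pics/s27f.png',im);cv2.imwrite('pics/t27f.png',t)
g(im,185,150,285,240,8,'pics/s27.png');g(t,190,140,270,210,9,'pics/t27.png')
```

```text
{'clock': np.float64(26.1), 'tool_pos': array([ 0.4268, -0.0954,  0.2236]), 'tcp_rot': array([3.1381, 0.0104, 2.9685]), 'contact_force': array([-0.3942,  0.2572, -0.2352]), 'moment': array([0.0256, 0.0346, 0.0057]), 'finger_gap': np.float64(0.05)}
[-0.321  0.083  1.733  0.005  1.315 -1.72 ]
```

View pics/s27.png

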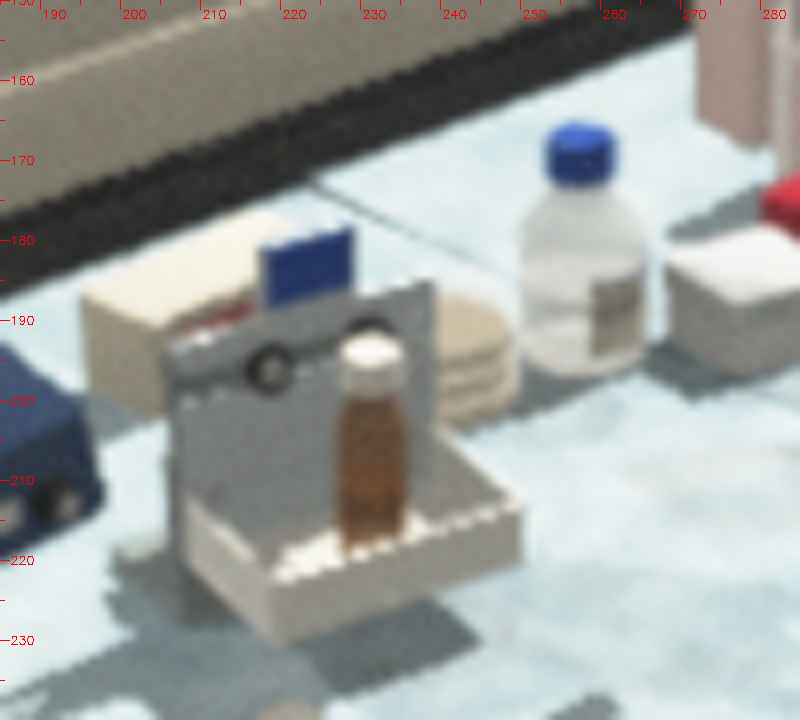

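View pics/t27.png

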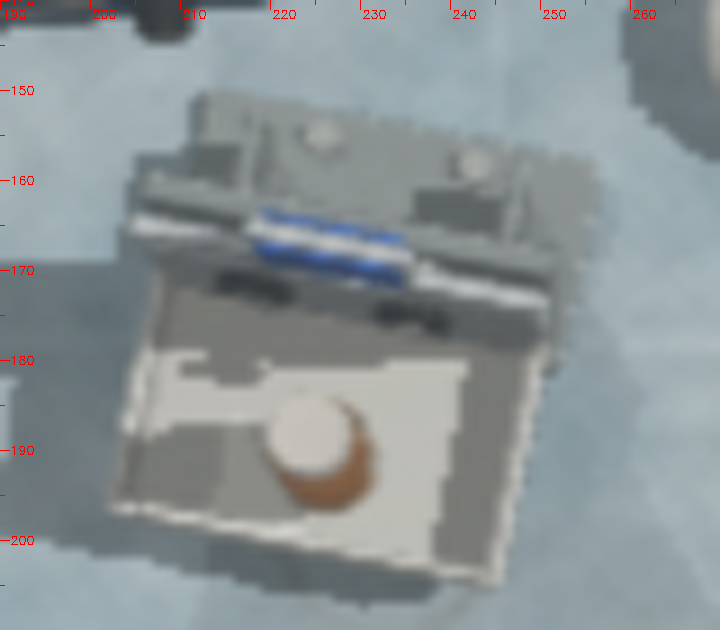

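View pics/s27f.png

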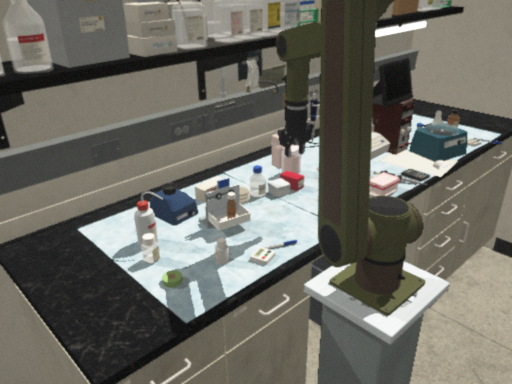

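View pics/t27f.png

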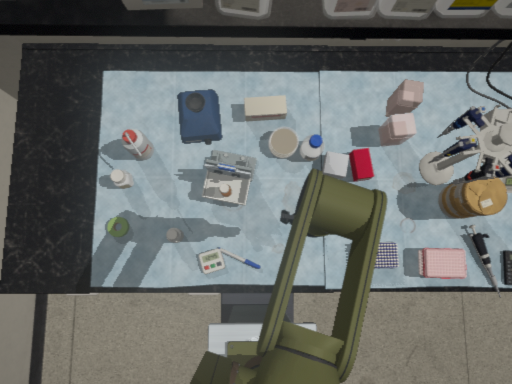

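Run:
```python
from cell import manip
print(manip.job_done())
from h import st
st()
```

```text
the job is handed in; nothing more can be done
None
the job is handed in; nothing more can be done
```

The caddy now hangs on both pins of the stand, behind the black heads, and the amber bottle stands upright in its tray. I handed the job in at about 26 s.

- **Hanging:** I gripped the caddy by its blue pads and slid the slot along the stand's +y until the force reading showed about 5 N against the closed end. I then lowered it until the pins took the weight and released it.
- **Bottle:** I gripped it by its cap (gap 26 mm), set it on the tray floor at about 6 N contact, eased back half a millimetre and released it.
- **Last checks:** Both cameras show the caddy hanging on both pins with only a slight lean and the bottle upright inside the tray walls. The jar, cream bottle and tape roll are where they were. The gripper is clear of everything.

**Disagreements**
- The real fingertips sat about 37 mm higher than the reported tool position, so my first close on the caddy caught nothing. I opened, went 38 mm lower and gripped it properly. Later moves allowed for the offset.
- The caddy stopped about 2–3 mm further along +y than I had worked out from the images. I put that down to an error in my estimate of the stand's position, since the contact force shows it reached the closed end.

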